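Tare a batch of fired cups on the studio scale

ROBOT

A 6-joint arm with a two-finger parallel gripper is mounted at the origin on the work surface. World frame = base frame: x ahead of the robot, y to its left, z up, the work surface at z = 0. Lengths are in m, angles in rad, forces in N, time in s.
With the tool pointing down it reaches from about 0.375 to 0.9 m from the base axis. Payload 3.1 kg.
Tool frame: the origin (TCP) lies between the finger pads, 19 mm behind the fingertips; this is the grasp point; z points along the fingers, y is the line along which they close (so a half turn about z gives the same grasp; the last joint's range is limited). The gripper opens to 85 mm and grips with 20 to 120 N. Pads are 22 mm wide; open, the fingers measure 114 mm over their backs; the gripper's body (76 mm by 85 mm) begins 54 mm behind the grasp point. The pads swing forward as they close: fully open they stand 13 mm farther back than shut.
Start: joints at [1.085, 0.527, 1.433, -0, 1.181, -0.178], TCP at [0.189, 0.596, 0.25] pointing down, gripper open.
Joint ranges: [-3.08, 3.08], [-0.75, 2.2], [0.22, 2.44], [-1.43, 4.57], [0, 2.65], [-2.85, 2.85]. Speed limits (rad/s): [2.79, 2.79, 3.14, 3.14, 3.14, 3.14].

INTERFACE

Orientations are given as a unit quaternion [x, y, z, w].
In Python, from station import manip, viewer, ticket gives the robot as it stands.
- The arm moves only by the shell command python3 -m creep 'ROWS' [FORCE]. ROWS is JSON, a list of rows, each an object with "slide": the shift along the tool's x, y, z in cm, a list of three; "angular": the turn, a rotation vector about the tool's x, y, z in rad, a list of three; "claw": the opening, from -1 (shut) to 1 (fully open). A call has 1 to 10 rows; each row shifts and turns the commanded pose from where the row before left it, along the tool's axes as they then stand; what a row does not reach is not made up. A row lasts 1/12 s, in which the tool goes at most 41.7 mm and 7.16 degrees, less where a joint would pass 70% of its speed; a pose out of reach is approached as far as the arm can. A call with a gripper value outside its range is refused whole. The fingers move at their own pace and stop on an object; FORCE is the grip in N (left out, the last holds). Time passes only in rows, so rows that do not move let the fingers close. It gives the time, the measured TCP pose, the force, the opening and the grip force at its end, in the units of the state.
- manip.sense(): the state, without advancing time (a new reading comes with each control period).
- viewer.snapshot(name): name is "side" or "top" or "wrist"; returns the picture (400x640x3 uint8, blue, green, red); there is no depth.
- viewer.calibration(name): a dict with "fov_y" (degrees; the focal length in pixels is half the picture's height over the tangent of half this angle, whatever the lens; pixels are square), "cx", "cy" (the principal point, pixels), "k1" (the pictures are not rectified: a ray, as slopes to the right and down, at radius r is drawn at 1 + k1 r^2 times it, then the intrinsics apply), "T" (4x4, takes a point from camera to world coordinates); the wrist camera has in their place "tool_from_camera" (4x4, takes a point from camera to tool coordinates, whose origin is the TCP and whose axes are the flange's). Camera axes: x right, y up, looking along -z (the intrinsics and any distortion apply to the point x, -y, -z); pixel columns grow to the right and rows downward; lengths in m; the calibration is good to about 2 mm. A picture is of the moment at which its call begins: read the wrist's pose just before it. calibration takes no time and is no camera call.
- ticket.sign_off(): hands the job in; it is judged then, once.
The state is a dict: "t": time; "q": joint angles; "qd": joint speeds; "tau": joint torques, N m; "tcp_pos": TCP position; "tool_rot": TCP orientation; "force": force on the tool from outside, world axes, zero at the start; "ft_torque": the same for the moment, N m; "finger_gap": opening from 0.0 (shut) to 1.0 (fully open); "gripper_force": force on a finger pad.
Only numpy, scipy, OpenCV 4.12 (cv2) and the standard library are available. Lean on these libraries where they do the work, as an engineer would, in place of code of your own. Each camera call takes 0.05 s, during which the arm holds its last target. There are 200 camera calls.

TASK

Swing the lamp arm clear of the scale, then gently set all the red-brown fired cups standing on the bench upright side by side on its platform. With them all on, turn the black knob until the dial's zero line is in line with the red needle and let go; last, swing the lamp back so that it is over the middle of the platform. Leave the dark grey cups and everything else on the bench where they are.

Things in the scene. Friction and masses are not known exactly. Their poses are not given: they have to be found in the camera images.
- cup1: red-brown fired-clay tea cup without a handle, 60 mm tall, 66 mm across the belly (widest from 18 to 42 mm up), 60 mm across the foot, 62 mm across the rim, about 0.2 kg, low centre of mass; origin at the centre of its underside, z up its axis; it starts upright on the table. Three to five are present
- cup2: red-brown fired-clay tea cup without a handle, 60 mm tall, 66 mm across the belly (widest from 18 to 42 mm up), 60 mm across the foot, 62 mm across the rim, about 0.2 kg, low centre of mass; origin at the centre of its underside, z up its axis; it starts upright on the table. Three to five are present
- cup3: red-brown fired-clay tea cup without a handle, 60 mm tall, 66 mm across the belly (widest from 18 to 42 mm up), 60 mm across the foot, 62 mm across the rim, about 0.2 kg, low centre of mass; origin at the centre of its underside, z up its axis; it starts upright on the table. Three to five are present
- cup4: red-brown fired-clay tea cup without a handle, 60 mm tall, 66 mm across the belly (widest from 18 to 42 mm up), 60 mm across the foot, 62 mm across the rim, about 0.2 kg, low centre of mass; origin at the centre of its underside, z up its axis; it starts upright on the table. Three to five are present
- cup5: red-brown fired-clay tea cup without a handle, 60 mm tall, 66 mm across the belly (widest from 18 to 42 mm up), 60 mm across the foot, 62 mm across the rim, about 0.2 kg, low centre of mass; origin at the centre of its underside, z up its axis; it starts upright on the table. Three to five are present
- platform_top (a point): centre of the upper face of the bench scale's aluminium platform, 60 mm above the table when empty. The platform measures 235 mm along this point's x and 300 mm along its y (4 mm of each edge is a rim standing 20 mm above the face); x, y lie along its sides, z up. It is sprung and sinks about 2.2 mm per cup
- platform (a joint): sinking of the sprung platform, m: 0 empty, at most 0.016
- needle (a joint): angle of the scale's red needle, rad: 0 with the platform empty, pointing along +x of platform_top (away from the robot); grows clockwise seen from above, by 185 rad per m of platform sinking (about 0.33 to 0.5 rad for each cup). It settles within 0.5 s; pressing on the platform moves it
- needle_tip (a point): middle of the red needle, 55 mm from the dial's axis; the needle is a red bar 20 mm long and 5 mm wide lying radially just outside the white dial, 56 mm above the table
- zero_dial (a joint): angle of the white zero dial, turned by the black knob on its middle, rad: same zero and same clockwise sense as the needle, so the scale reads zero when both joints are equal. Turns from -1.2 to 3.6, with light friction (0.04 N m); it stays where it is left
- zero_mark (a point): point in line with the bold black zero line of the white dial, 55 mm from the axis (just outside the dial's rim); it meets needle_tip when the scale reads zero
- knob_grip (a point): point on the upright axis of the round black knob, 82 mm above the table, where to grip it from above (TCP here). Knob: 42 mm across, from 56 to 98 mm above the table, a white line on its top points to the zero line. The white dial under it: 90 mm across, face 56 mm up. It lies 185 mm to the robot's side (-x of platform_top) of the platform's centre, on the green housing
- lamp_arm (a joint): angle of the yellow lamp arm about its upright post, rad: at 0 the arm points squarely across over the platform; it grows clockwise from above, swinging the lamp from over the platform towards the robot; at 1.0 to 1.7 the lamp is clear of the scale. Range -0.35 to 1.75. It stays where it is left (friction 0.2 N m)
- lamp_hinge (a point): point on the lamp arm's upright hinge axis, on the steel post at the left of the scale, 246 mm above the table
- lamp_handle (a point): point on the axis of the lamp arm's upright black round handle, where to grip it from above (TCP here), 282 mm above the table; the handle is 18 mm across, rises from 252 to 304 mm, and stands on the arm 155 mm from the hinge axis
- lamp_head (a point): centre of the lamp shade's lower rim, 235 mm from the hinge axis; the shade is 96 mm across, its rim 202 mm above the table; the arm's top face is 252 mm up
- grey1: dark grey unfired cup of the same shape and size as the red-brown ones (60 mm tall, 66 mm across); a bystander; origin at the centre of its underside
- grey2: dark grey unfired cup of the same shape and size as the red-brown ones (60 mm tall, 66 mm across); a bystander; origin at the centre of its underside
- mallet: wooden mallet lying down, 230 mm long, head 70 mm thick at its +x end; a bystander; origin below the handle at table height
- glaze_jar: blue jar, 80 mm across and 100 mm tall; a bystander; origin at the centre of its underside
- bowl: white bowl, 100 mm across and 45 mm tall; a bystander; origin at the centre of its underside
- rib: flat wooden throwing rib, 110 x 50 x 10 mm; a bystander; origin at the centre of its underside
Not all that is in view belongs to the job. What is shaped like the cup4 but purple is not meant.

How it is judged:
On the way, in this order (a step that is already met when the one before it is completed fails the run):
1. the lamp is swung clear of the scale (arm angle above 0.95 rad) (value of joint lamp_arm above 0.95 rad), for 0.2 s.
2. every red-brown cup stands upright on the platform (x of cup1 in the frame of platform_top between -0.09 and 0.09 m and y of cup1 in the frame of platform_top between -0.12 and 0.12 m and z of cup1 in the frame of platform_top between -0.006 and 0.006 m and angle between each of cup1, cup2, cup3, cup4, cup5's own z axis and vertical below 0.12 rad and linear speed of each of cup1, cup2, cup3, cup4, cup5 below 0.03 m/s and x of cup2 in the frame of platform_top between -0.09 and 0.09 m and y of cup2 in the frame of platform_top between -0.12 and 0.12 m and z of cup2 in the frame of platform_top between -0.006 and 0.006 m and x of cup3 in the frame of platform_top between -0.09 and 0.09 m and y of cup3 in the frame of platform_top between -0.12 and 0.12 m and z of cup3 in the frame of platform_top between -0.006 and 0.006 m and x of cup4 in the frame of platform_top between -0.09 and 0.09 m and y of cup4 in the frame of platform_top between -0.12 and 0.12 m and z of cup4 in the frame of platform_top between -0.006 and 0.006 m and x of cup5 in the frame of platform_top between -0.09 and 0.09 m and y of cup5 in the frame of platform_top between -0.12 and 0.12 m and z of cup5 in the frame of platform_top between -0.006 and 0.006 m), for 0.4 s.
3. the cups still on, the zero line meets the needle and the knob is let go (all of step 2 and distance between zero_mark and needle_tip below 0.0055 m and velocity of joint zero_dial between -0.05 and 0.05 rad/s and distance between the grasp point and knob_grip above 0.05 m), for 0.4 s.
4. the lamp is back over the middle of the platform (horizontal distance between lamp_head and platform_top below 0.07 m), for 0.2 s.
At the end, for the whole second after the job is handed in: Every red-brown cup present stands upright (within 0.12 rad), at rest on the platform's face inside its rim; the zero mark is within 5.5 mm of the needle tip point (0.1 rad); the centre of the lamp is within 70 mm, seen from above, of the platform's centre, and at rest (all of step 2 and distance between zero_mark and needle_tip below 0.0055 m and horizontal distance between lamp_head and platform_top below 0.07 m and velocity of joint lamp_arm between -0.05 and 0.05 rad/s); the robot touches nothing.
It fails at once if the platform is jolted (faster than 0.25 m/s): a cup dropped on it (velocity of joint platform above 0.25 m/s).
It fails at once if a dark grey cup is moved more than 40 mm or tipped (distance of any of grey1, grey2 from where it was at the start of the episode above 0.04 m or angle between any of grey1, grey2's own z axis and vertical above 0.4 rad).
It fails at once if another bystander is moved more than 40 mm or tipped (distance of any of mallet, glaze_jar, bowl, rib from where it was at the start of the episode above 0.04 m or angle between any of mallet, glaze_jar, bowl, rib's own z axis and vertical above 0.4 rad).
Of cup1, cup2, cup3, cup4, cup5 only 3 to 5 are there at a start; the rules pass over those that are not, and their reading is None.
At some moment in a run one of cup1, cup2, cup3, cup4, cup5 may be knocked a few centimetres aside while the robot is not near it.
It also fails if it takes over 210 s, if anything falls off the work surface, if the arm or the gripper's body presses on something with over 40 N, if the wrist force passes 120 N, or if a joint passes its speed limit or range.

## Working session

There is one attempt and no reset: what is moved stays moved. The work goes in short steps, Python scripts to look and compute and a shell command to move; the robot and the scene stay as the last step left them, time stands still between calls to the robot, and variables do not carry over. Pictures are saved under pics/ and viewed, at most 14 in all, crops included, and the job is handed in when it is done.

```bash
ls; mkdir -p pics
python3 - <<'E'
from station import manip, viewer
import cv2,json,numpy as np
s=manip.sense();print(s)
for n in("top","side","wrist"):
    c=viewer.calibration(n);print(n,{k:np.round(v,4).tolist() for k,v in c.items()})
    cv2.imwrite(f"pics/{n}0.png",viewer.snapshot(n))
E
```

```text
pics
{'t': 0.0, 'q': array([ 1.08451461e+00,  5.28460464e-01,  1.43390206e+00, -4.35696905e-06,
        1.18140441e+00, -1.78528396e-01]), 'qd': array([ 0.00055418, -0.00055441,  0.00112612, -0.00136966,  0.00039172,
       -0.00074287]), 'tau': array([ 2.27693145e-04, -4.42353559e+01, -1.78023541e+01, -2.01222524e-04,
        8.51105258e-03, -7.64421806e-07]), 'tcp_pos': array([0.18899221, 0.59503011, 0.24903716]), 'tool_rot': array([ 1.53269218e-01,  9.88183872e-01, -1.02828699e-03, -3.52848223e-04]), 'force': array([ 0.04209534, -0.24491501,  0.28477153]), 'ft_torque': array([-0.02761698, -0.00505552,  0.00957185]), 'gripper_force': 0.0, 'finger_gap': 1.0030591131604025}
top {'fov_y': 53.6817, 'cx': 318.3509, 'cy': 204.7108, 'k1': -0.0325, 'T': [[0.1055, 0.9722, -0.2089, 0.3226], [-0.9944, 0.1027, -0.0242, -0.0162], [-0.0021, 0.2103, 0.9776, 1.3296], [0.0, 0.0, 0.0, 1.0]]}
side {'fov_y': 57.3676, 'cx': 317.2822, 'cy': 196.4694, 'k1': -0.0291, 'T': [[-0.9764, 0.1285, -0.1735, 0.3901], [-0.2147, -0.662, 0.7181, 0.7524], [-0.0226, 0.7384, 0.674, 0.8719], [0.0, 0.0, 0.0, 1.0]]}
wrist {'fov_y': 63.1567, 'cx': 322.3326, 'cy': 192.3026, 'k1': -0.0038, 'tool_from_camera': [[0.0, 0.9661, 0.2583, 0.0656], [1.0, -0.0001, 0.0004, -0.0001], [0.0004, 0.2583, -0.9661, -0.1243], [0.0, 0.0, 0.0, 1.0]]}
```

View pics/top0.png

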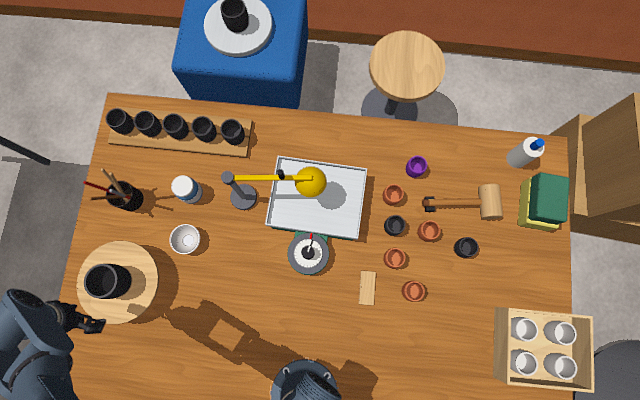

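View pics/side0.png

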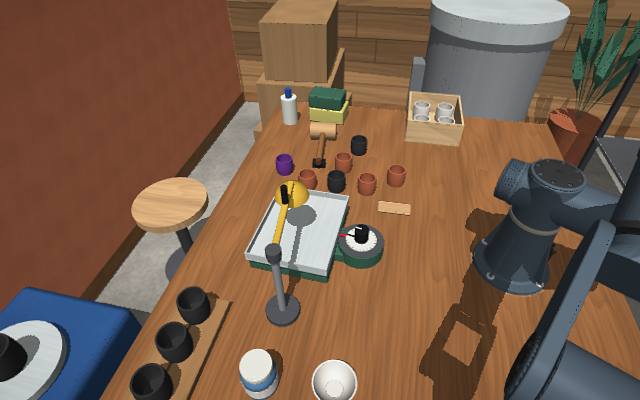

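The top view shows the purple cup at (416,167), grey cups at (395,226) and (466,247), the lamp head at (311,182), its handle at (281,175), the post at (229,178), the platform at about (318,197) and the knob at (308,252). The candidates for the job are the orange-brown cups at (395,194), (430,231), (396,258) and (414,291), which are the red-brown fired ones. The purple and grey cups are excluded by colour. Next I'll measure and confirm in one crop.

```bash
cat > h.py <<'E'
import numpy as np, cv2
from scipy.spatial.transform import Rotation as R
from station import manip, viewer
def cam(name,s=None):
    c=viewer.calibration(name)
    if name=="wrist":
        s=s or manip.sense(); T=np.eye(4); T[:3,:3]=R.from_quat(s["tool_rot"]).as_matrix(); T[:3,3]=s["tcp_pos"]
        c["T"]=T@np.array(c["tool_from_camera"])
    c["T"]=np.array(c["T"]); f=200/np.tan(np.radians(c["fov_y"]/2))
    c["K"]=np.array([[f,0,c["cx"]],[0,f,c["cy"]],[0,0,1]]); c["D"]=np.array([c["k1"],0,0,0.]); return c
def pt(c,uv,z):
    uv=np.array(uv,float).reshape(-1,1,2); n=cv2.undistortPoints(uv,c["K"],c["D"]).reshape(-1,2)
    d=np.c_[n[:,0],-n[:,1],-np.ones(len(n))]@c["T"][:3,:3].T; o=c["T"][:3,3]
    return o+d*((z-o[2])/d[:,2])[:,None]
def proj(c,P):
    p=(np.atleast_2d(P)-c["T"][:3,3])@c["T"][:3,:3]; p=p*[1,-1,-1]
    return cv2.projectPoints(p,np.zeros(3),np.zeros(3),c["K"],c["D"])[0].reshape(-1,2)
def masks(img,lo,hi,amin=40):
    m=cv2.inRange(cv2.cvtColor(img,cv2.COLOR_BGR2HSV),lo,hi); m=cv2.morphologyEx(m,cv2.MORPH_CLOSE,np.ones((3,3)))
    return sorted([k for k in cv2.findContours(m,cv2.RETR_EXTERNAL,cv2.CHAIN_APPROX_NONE)[0] if cv2.contourArea(k)>amin],key=cv2.contourArea,reverse=True)
def cen(k):
    m=cv2.moments(k); return m["m10"]/m["m00"],m["m01"]/m["m00"]
def cups(c,img,amin=150):
    "upright-cup centres: minimum-circle of outline cast at mid-height"
    out=[]
    for k in masks(img,(3,110,60),(12,220,255),amin):
        # silhouette centroid is that of the cylinder: project model axis mid-height 0.033
        out.append((np.round(cen(k),1).tolist(),cv2.contourArea(k),pt(c,cen(k),.033)[0].round(4).tolist()))
    return out
E
python3 - <<'E'
from h import *
t=cv2.imread("pics/top0.png");s=cv2.imread("pics/side0.png");ct,cs=cam("top"),cam("side")
for n,c,i in(("top",ct,t),("side",cs,s)):
    for o in cups(c,i,80):print(n,*o)
    for k in masks(i,(20,150,120),(32,255,255),60):print(n,"yel",np.round(cen(k)),cv2.contourArea(k))
hs=cv2.cvtColor(t,cv2.COLOR_BGR2HSV)
for p in[(395,203),(430,240),(250,60),(340,220),(308,252),(300,130)]:print(p,hs[p[1],p[0]])
print("plat");k=[k for k in masks(t,(0,0,150),(180,60,255),1500) if 250<cen(k)[0]<380 and 150<cen(k)[1]<250]
for q in k:
    b=cv2.boxPoints(cv2.minAreaRect(q));print(b.round(1).tolist(),pt(ct,b,.08).round(3).tolist())
print("hinge",pt(ct,(229,178),.252),"handle",pt(ct,(281,175),.304),"knob",pt(ct,(308,252),.098))
print("corner sides",proj(cs,[[.5,0,.08]]))
cv2.imwrite("pics/c1.png",np.vstack([cv2.resize(t[150:310,200:500],(800,427),interpolation=cv2.INTER_CUBIC)]))
E
```

```text
top [495.3, 24.3] 15199.0 [1.3622, -0.5747, 0.033]
top [103.1, 7.7] 2531.5 [1.2828, 0.9201, 0.033]
top [413.2, 290.9] 373.0 [0.3499, -0.317, 0.033]
top [428.9, 230.8] 364.0 [0.5503, -0.3579, 0.033]
top [394.3, 257.8] 333.5 [0.4493, -0.2495, 0.033]
top [392.7, 194.3] 329.0 [0.6619, -0.2299, 0.033]
top yel [309. 181.] 727.0
top yel [256. 177.] 218.0
side [98.3, 123.4] 53159.0 [1.69, -0.4331, 0.033]
side [573.0, 132.2] 1879.0 [-0.3577, -0.7342, 0.033]
side [366.4, 183.5] 380.0 [0.4502, -0.2405, 0.033]
side [395.8, 175.2] 360.5 [0.3516, -0.3068, 0.033]
side [343.5, 161.3] 303.5 [0.5507, -0.3536, 0.033]
side [307.7, 177.6] 281.5 [0.6616, -0.2334, 0.033]
side yel [289. 201.] 895.0
(395, 203) [ 11 217  80]
(430, 240) [  7 163  86]
(250, 60) [105 175 172]
(340, 220) [102   6 219]
(308, 252) [ 0  0 95]
(300, 130) [ 16 165 186]
plat
[[264.6000061035156, 224.8000030517578], [274.8999938964844, 154.5], [367.79998779296875, 168.10000610351562], [357.5, 238.39999389648438]] [[0.506, 0.179, 0.08], [0.744, 0.177, 0.08], [0.73, -0.134, 0.08], [0.494, -0.12, 0.08]]
hinge [[0.60332499 0.27080597 0.252     ]] handle [[0.612764   0.11822072 0.304     ]] knob [[0.432853   0.03053102 0.098     ]]
corner sides [[341.39240259 220.70602304]]
```

View pics/c1.png

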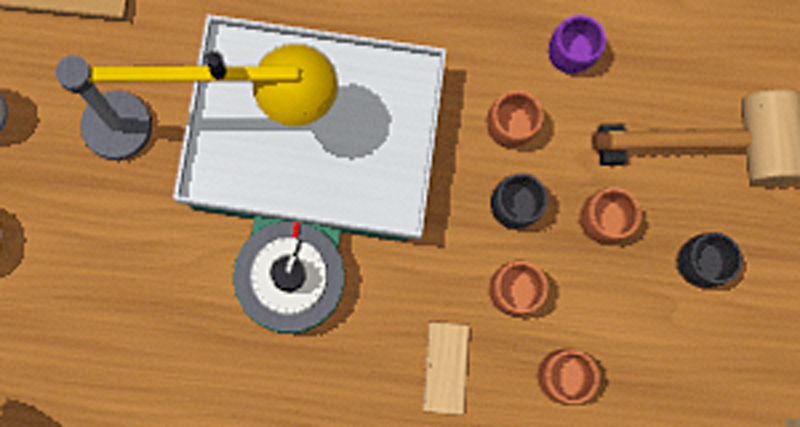

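The crop confirms four red-brown cups. The purple and grey ones are plainly different, and the needle sits at (296,232) in the crop. My estimate of the lamp handle is about (0.613, 0.118). I'll raise and square the tool first, then move over the handle.

```bash
python3 -m creep '[{"slide":[0,0,-3.7],"angular":[0,0,-0.102],"claw":1},{"slide":[0,0,-3.7],"angular":[0,0,-0.102],"claw":1},{"slide":[0,0,-3.7],"angular":[0,0,-0.102],"claw":1},{"slide":[0,0,0],"angular":[0,0,0],"claw":1}]' && python3 -m creep '[{"slide":[-2.6,-3,0],"angular":[0,0,0],"claw":1},{"slide":[-2.6,-3,0],"angular":[0,0,0],"claw":1},{"slide":[-2.6,-3,0],"angular":[0,0,0],"claw":1},{"slide":[-2.6,-3,0],"angular":[0,0,0],"claw":1},{"slide":[-2.6,-3,0],"angular":[0,0,0],"claw":1},{"slide":[-2.6,-3,0],"angular":[0,0,0],"claw":1},{"slide":[-2.6,-3,0],"angular":[0,0,0],"claw":1},{"slide":[-2.6,-3,0],"angular":[0,0,0],"claw":1}]'; python3 -m creep '[{"slide":[-2.6,-3,0],"angular":[0,0,0],"claw":1},{"slide":[-2.6,-3,0],"angular":[0,0,0],"claw":1},{"slide":[-2.6,-3,0],"angular":[0,0,0],"claw":1},{"slide":[-2.6,-3,0],"angular":[0,0,0],"claw":1},{"slide":[-2.6,-3,0],"angular":[0,0,0],"claw":1},{"slide":[-2.6,-3,0],"angular":[0,0,0],"claw":1},{"slide":[-2.6,-3,0],"angular":[0,0,0],"claw":1},{"slide":[-2.6,-3,0],"angular":[0,0,0],"claw":1},{"slide":[0,0,0],"angular":[0,0,0],"claw":1},{"slide":[0,0,0],"angular":[0,0,0],"claw":1}]'
python3 - <<'E'
from h import *
s=manip.sense();print(s["tcp_pos"],s["tool_rot"]);c=cam("wrist",s);i=viewer.snapshot("wrist");cv2.imwrite("pics/w1.png",i)
print("handle expected",proj(c,[[.613,.118,.304],[.603,.271,.252]]))
E
```

```text
t: 0.48
tcp_pos: [0.1909, 0.599, 0.3696]
tool_rot: [-0.001, 1.0, 0.007, 0.004]
force: [0.2, 1.5, 1.5]
finger_gap: 0.998
gripper_force: 0.0
t: 1.15
tcp_pos: [0.3976, 0.3536, 0.3607]
tool_rot: [0.001, 1.0, -0.0, -0.0]
force: [-0.3, 0.1, -0.2]
finger_gap: 1.001
gripper_force: 0.0
t: 1.98
tcp_pos: [0.6054, 0.1127, 0.3598]
tool_rot: [0.003, 1.0, 0.0, -0.001]
force: [-0.5, -0.6, -0.4]
finger_gap: 0.999
gripper_force: 0.0
[0.60544609 0.11274872 0.35984908] [ 3.04712948e-03  9.99995115e-01  2.82035242e-05 -6.96325058e-04]
handle expected [[331.40446366 233.14064742]
 [536.31507319 192.72216473]]
```

View pics/w1.png

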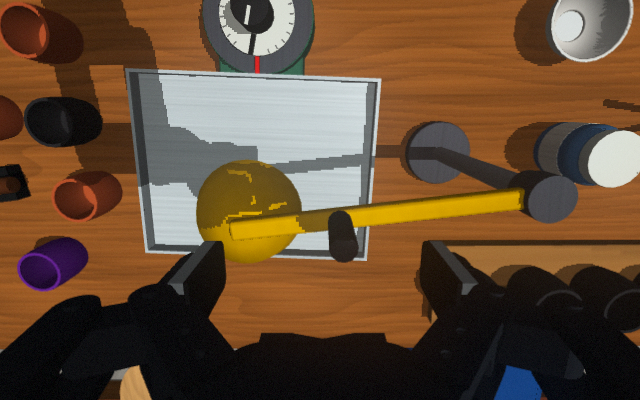

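The wrist view has the robot at the top of the picture. It shows the handle top at about (343,246), the post top at (551,196), the platform rim corners at (127,70), (381,80), (367,261) and (146,252), and the knob top at (253,14).

Run:
```python
from h import *
c=cam("wrist")
print("handle",pt(c,(343,248),.304),"hinge",pt(c,(551,196),.262),"knob",pt(c,(253,14),.098))
p=pt(c,[(127,70),(381,80),(367,261),(146,252)],.08);print(p.round(4).tolist(),p.mean(0))
```

```text
handle [[0.62150823 0.1264952  0.304     ]] hinge [[0.60131453 0.27673949 0.262     ]] knob [[0.44297619 0.04033534 0.098     ]]
[[0.4971, -0.1142, 0.08], [0.5095, 0.1837, 0.08], [0.7433, 0.1745, 0.08], [0.7288, -0.125, 0.08]] [0.61966236 0.02976062 0.08      ]
```

```bash
python3 -m creep '[{"slide":[-1.5,1.3,1.5],"angular":[0,0,0],"claw":1},{"slide":[0,0,2],"angular":[0,0,0],"claw":1},{"slide":[0,0,2],"angular":[0,0,0],"claw":1},{"slide":[0,0,2],"angular":[0,0,0],"claw":1},{"slide":[0,0,0],"angular":[0,0,0],"claw":1}]' 20 && python3 -m creep '[{"slide":[0,0,0],"angular":[0,0,0],"claw":-0.8},{"slide":[0,0,0],"angular":[0,0,0],"claw":-0.8},{"slide":[0,0,0],"angular":[0,0,0],"claw":-0.8},{"slide":[0,0,0],"angular":[0,0,0],"claw":-0.8},{"slide":[0,0,0],"angular":[0,0,0],"claw":-0.8},{"slide":[0,0,0],"angular":[0,0,0],"claw":-0.8}]' 20
python3 -c "
from math import *
h=(.6013,.2755)
for i in range(0,17):
  a=-.13+.042+i*.1; print(i,round(h[0]-.155*sin(a),4),round(h[1]-.155*cos(a),4))"
```

```text
t: 2.45
tcp_pos: [0.6155, 0.1295, 0.2816]
tool_rot: [-0.0, 1.0, 0.0, -0.005]
force: [-0.7, 0.9, -0.9]
finger_gap: 0.996
gripper_force: 0.0
t: 2.95
tcp_pos: [0.6203, 0.1255, 0.2875]
tool_rot: [0.001, 1.0, -0.003, 0.001]
force: [-1.0, -6.8, 2.6]
finger_gap: 0.201
gripper_force: 22.1
0 0.6149 0.1211
1 0.5994 0.1205
2 0.584 0.1215
3 0.5687 0.124
4 0.5537 0.128
5 0.5392 0.1335
6 0.5254 0.1404
7 0.5123 0.1486
8 0.5 0.1582
9 0.4888 0.1689
10 0.4787 0.1806
11 0.4699 0.1933
12 0.4623 0.2069
13 0.4562 0.2211
14 0.4515 0.2358
15 0.4483 0.251
16 0.4466 0.2664
```

```bash
python3 -m creep '[{"slide":[1.55,-0.1,0],"angular":[0,0,0],"claw":-0.8},{"slide":[1.55,0.1,0],"angular":[0,0,0],"claw":-0.8},{"slide":[1.55,0.25,0],"angular":[0,0,0],"claw":-0.8},{"slide":[1.5,0.4,0],"angular":[0,0,0],"claw":-0.8},{"slide":[1.45,0.55,0],"angular":[0,0,0],"claw":-0.8},{"slide":[1.4,0.7,0],"angular":[0,0,0],"claw":-0.8},{"slide":[1.3,0.8,0],"angular":[0,0,0],"claw":-0.8},{"slide":[1.25,0.95,0],"angular":[0,0,0],"claw":-0.8}]' 20 && python3 -m creep '[{"slide":[1.1,1.05,0],"angular":[0,0,0],"claw":-0.8},{"slide":[1.0,1.15,0],"angular":[0,0,0],"claw":-0.8},{"slide":[0.9,1.25,0],"angular":[0,0,0],"claw":-0.8},{"slide":[0.75,1.35,0],"angular":[0,0,0],"claw":-0.8},{"slide":[0.6,1.4,0],"angular":[0,0,0],"claw":-0.8},{"slide":[0.45,1.45,0],"angular":[0,0,0],"claw":-0.8},{"slide":[0.3,1.5,0],"angular":[0,0,0],"claw":-0.8},{"slide":[0.15,1.5,0],"angular":[0,0,0],"claw":-0.8},{"slide":[0,0,0],"angular":[0,0,0],"claw":-0.8},{"slide":[0,0,0],"angular":[0,0,0],"claw":-0.8}]' 20
```

```text
t: 3.62
tcp_pos: [0.5005, 0.1577, 0.2872]
tool_rot: [0.001, 1.0, -0.008, -0.004]
force: [-10.8, -19.7, 13.1]
finger_gap: 0.202
gripper_force: 19.1
t: 4.45
tcp_pos: [0.4358, 0.271, 0.2869]
tool_rot: [0.0, 1.0, -0.002, -0.017]
force: [-35.1, -1.2, 27.3]
finger_gap: 0.137
gripper_force: 30.8
```

```bash
python3 -m creep '[{"slide":[-0.8,0,0],"angular":[0,0,0],"claw":-0.5},{"slide":[0,0,0],"angular":[0,0,0],"claw":0},{"slide":[0,0,0],"angular":[0,0,0],"claw":0.6},{"slide":[0,0,0],"angular":[0,0,0],"claw":1},{"slide":[0,0,-1.5],"angular":[0,0,0],"claw":1},{"slide":[0,0,-2.5],"angular":[0,0,0],"claw":1},{"slide":[0,0,-3.5],"angular":[0,0,0],"claw":1},{"slide":[0,0,0],"angular":[0,0,0],"claw":1}]'
python3 - <<'E'
from h import *
i=viewer.snapshot("top");c=cam("top");cv2.imwrite("pics/top1.png",i)
for o in cups(c,i,80):print(*o)
for k in masks(i,(20,150,120),(32,255,255),60):print("yel",np.round(cen(k)),pt(c,cen(k),.24))
cv2.imwrite("pics/top1c.png",cv2.resize(i[140:320,180:480],(800,480)))
E
```

```text
t: 5.12
tcp_pos: [0.4637, 0.2721, 0.3675]
tool_rot: [0.001, 1.0, 0.002, 0.006]
force: [0.4, 0.5, 1.1]
finger_gap: 0.998
gripper_force: 0.0
[496.9, 24.4] 15144.0 [1.3626, -0.5808, 0.033]
[105.3, 7.4] 2375.5 [1.285, 0.9119, 0.033]
[413.0, 290.9] 366.5 [0.35, -0.3164, 0.033]
[428.6, 230.5] 349.5 [0.5509, -0.3566, 0.033]
[394.5, 257.9] 342.0 [0.4492, -0.2501, 0.033]
[392.6, 194.4] 334.0 [0.6615, -0.2297, 0.033]
yel [224. 260.] [[0.37352708 0.25199931 0.24      ]]
yel [225. 197.] [[0.55059322 0.27664675 0.24      ]]
```

View pics/top1c.png

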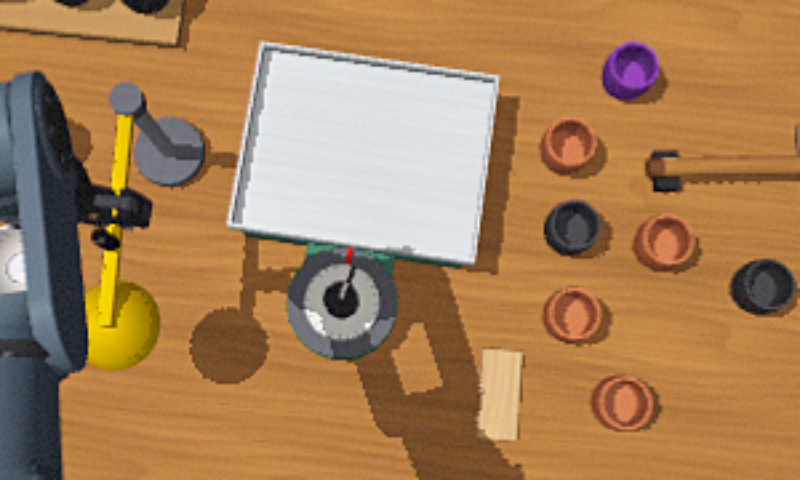

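The lamp head is clear at about (120,325) in the crop, with the arm angle near 1.4. All the cups are unmoved. The next target is the far cup at (0.662,-0.231).

```bash
python3 -m creep '[{"slide":[-1.4,-3.6,0],"angular":[0,0,0],"claw":1},{"slide":[-1.4,-3.6,0],"angular":[0,0,0],"claw":1},{"slide":[-1.4,-3.6,0],"angular":[0,0,0],"claw":1},{"slide":[-1.4,-3.6,0],"angular":[0,0,0],"claw":1},{"slide":[-1.4,-3.6,1],"angular":[0,0,0],"claw":1},{"slide":[-1.4,-3.6,1],"angular":[0,0,0],"claw":1},{"slide":[-1.4,-3.6,1],"angular":[0,0,0],"claw":1}]' && python3 -m creep '[{"slide":[-1.4,-3.6,1],"angular":[0,0,0],"claw":1},{"slide":[-1.4,-3.6,1],"angular":[0,0,0],"claw":1},{"slide":[-1.4,-3.6,1],"angular":[0,0,0],"claw":1},{"slide":[-1.4,-3.6,1.5],"angular":[0,0,0],"claw":1},{"slide":[-1.4,-3.6,1.5],"angular":[0,0,0],"claw":1},{"slide":[-1.4,-3.6,1.5],"angular":[0,0,0],"claw":1},{"slide":[-1.4,-3.6,1.5],"angular":[0,0,0],"claw":1},{"slide":[0,0,0],"angular":[0,0,0],"claw":1},{"slide":[0,0,0],"angular":[0,0,0],"claw":1}]'
python3 - <<'E'
from h import *
s=manip.sense();c=cam("wrist",s);i=viewer.snapshot("wrist");print(s["tcp_pos"])
cv2.imwrite("pics/w2.png",i)
for o in cups(c,i,400):print(*o)
t=cam("top");p=pt(t,[(278.3,156.1),(366.8,168.1),(358.1,239),(266.3,224.8)],.08);print(p.round(4).tolist(),p.mean(0))
E
```

```text
t: 5.75
tcp_pos: [0.5576, 0.0168, 0.3299]
tool_rot: [0.001, 1.0, 0.0, -0.0]
force: [0.9, -0.1, -0.2]
finger_gap: 1.001
gripper_force: 0.0
t: 6.5
tcp_pos: [0.6539, -0.2355, 0.2374]
tool_rot: [0.003, 1.0, 0.001, -0.002]
force: [0.7, 1.4, 0.4]
finger_gap: 1.003
gripper_force: 0.0
[ 0.65387808 -0.23554618  0.23743018]
[172.6, 70.3] 10278.0 [0.5543, -0.3772, 0.033]
[415.6, 118.8] 8798.0 [0.6007, -0.1428, 0.033]
[327.8, 180.9] 4104.0 [0.663, -0.2296, 0.033]
[125.6, 167.9] 2623.5 [0.6481, -0.4369, 0.033]
[278.2, 79.3] 717.0 [0.563, -0.2769, 0.033]
[238.1, 252.0] 566.0 [0.7424, -0.3282, 0.033]
[87.1, 86.6] 482.5 [0.5685, -0.4614, 0.033]
[[0.7401, 0.1647, 0.08], [0.7294, -0.1312, 0.08], [0.4921, -0.1225, 0.08], [0.5067, 0.1736, 0.08]] [0.61706719 0.02118396 0.08      ]
```

View pics/w2.png

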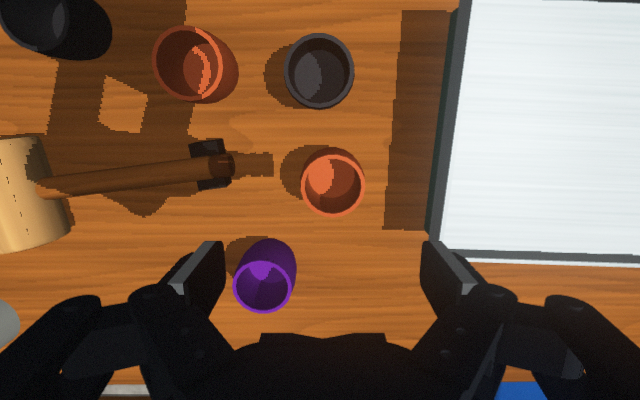

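The red-brown cup's rim is centred at about (333,184), and the purple one is at (262,285).

Run:
```python
from h import *
c=cam("wrist");i=cv2.imread("pics/w2.png");print(pt(c,(333,184),.06))
h=cv2.cvtColor(i,cv2.COLOR_BGR2HSV)
for p in[(333,212),(345,178),(320,175),(182,90),(290,190),(400,100),(300,130)]:print(h[p[1],p[0]])
for hh in(8,9):
  for k in masks(i,(2,100,30),(hh,255,255),1200):print(hh,np.round(cen(k),1),cv2.contourArea(k),pt(c,cen(k),.033).round(4),cv2.fitEllipse(k))
```

```text
[[ 0.66066514 -0.22332205  0.06      ]]
[  8 180  88]
[  9 196 121]
[  9 185 218]
[  8 184  72]
[ 12 189 105]
[ 12 170  93]
[ 13 192 170]
8 [193.5  64.7] 4873.0 [[ 0.5498 -0.3557  0.033 ]] ((193.45074462890625, 64.79174041748047), (69.83120727539062, 89.14060974121094), 118.72333526611328)
8 [335.3 185. ] 1706.0 [[ 0.6681 -0.2199  0.033 ]] ((331.5268249511719, 181.1911163330078), (54.80005645751953, 60.46332550048828), 168.84661865234375)
9 [193.8  64.6] 5067.0 [[ 0.5498 -0.3554  0.033 ]] ((193.76304626464844, 64.6030502319336), (71.72335815429688, 90.10010528564453), 119.57112121582031)
9 [332.  182.1] 3401.5 [[ 0.665  -0.2235  0.033 ]] ((331.9616394042969, 182.05421447753906), (63.36990737915039, 68.43487548828125), 173.32749938964844)
```

```bash
python3 -m creep '[{"slide":[-0.7,1.0,2],"angular":[0,0,0],"claw":1},{"slide":[0,0,3.5],"angular":[0,0,0],"claw":1},{"slide":[0,0,3.5],"angular":[0,0,0],"claw":1},{"slide":[0,0,3.5],"angular":[0,0,0],"claw":1},{"slide":[0,0,3.5],"angular":[0,0,0],"claw":1},{"slide":[0,0,2.5],"angular":[0,0,0],"claw":1},{"slide":[0,0,1.8],"angular":[0,0,0],"claw":1},{"slide":[0,0,0],"angular":[0,0,0],"claw":1},{"slide":[0,0,0],"angular":[0,0,0],"claw":1}]' 30 && python3 -m creep '[{"slide":[0,0,0],"angular":[0,0,0],"claw":-0.1},{"slide":[0,0,0],"angular":[0,0,0],"claw":-0.1},{"slide":[0,0,0],"angular":[0,0,0],"claw":-0.1},{"slide":[0,0,0],"angular":[0,0,0],"claw":-0.1},{"slide":[0,0,0],"angular":[0,0,0],"claw":-0.1}]' 30
```

```text
t: 7.3
tcp_pos: [0.6614, -0.2215, 0.0379]
tool_rot: [0.0, 1.0, 0.001, -0.001]
force: [0.6, 0.0, 1.5]
finger_gap: 1.0
gripper_force: 0.0
t: 7.72
tcp_pos: [0.6636, -0.2238, 0.0412]
tool_rot: [0.001, 1.0, -0.001, 0.002]
force: [0.3, 1.2, 7.6]
finger_gap: 0.755
gripper_force: 34.7
```

```bash
python3 -m creep '[{"slide":[0,0,-3],"angular":[0,0,0],"claw":-0.1},{"slide":[0,0,-4],"angular":[0,0,0],"claw":-0.1},{"slide":[0,0,-4],"angular":[0,0,0],"claw":-0.1},{"slide":[0,0,-4],"angular":[0,0,0],"claw":-0.1},{"slide":[0,2.5,0],"angular":[0,0,0],"claw":-0.1},{"slide":[-0.2,4,0],"angular":[0,0,0],"claw":-0.1},{"slide":[-0.2,4,0],"angular":[0,0,0],"claw":-0.1},{"slide":[-0.2,4,0],"angular":[0,0,0],"claw":-0.1},{"slide":[-0.2,4,0],"angular":[0,0,0],"claw":-0.1}]' && python3 -m creep '[{"slide":[-0.2,4,0],"angular":[0,0,0],"claw":-0.1},{"slide":[-0.2,4,0],"angular":[0,0,0],"claw":-0.1},{"slide":[-0.2,3.5,0],"angular":[0,0,0],"claw":-0.1},{"slide":[0,1.7,0],"angular":[0,0,0],"claw":-0.1},{"slide":[0,0,2.5],"angular":[0,0,0],"claw":-0.1},{"slide":[0,0,2.5],"angular":[0,0,0],"claw":-0.1},{"slide":[0,0,1.5],"angular":[0,0,0],"claw":-0.1},{"slide":[0,0,0],"angular":[0,0,0],"claw":-0.1},{"slide":[0,0,0],"angular":[0,0,0],"claw":-0.1}]'
```

```text
t: 8.47
tcp_pos: [0.6695, -0.0367, 0.1885]
tool_rot: [0.001, 1.0, 0.0, 0.0]
force: [1.4, 0.8, -2.3]
finger_gap: 0.75
gripper_force: 35.5
t: 9.22
tcp_pos: [0.6755, 0.0938, 0.1223]
tool_rot: [0.001, 1.0, 0.0, -0.001]
force: [0.6, -0.9, -1.8]
finger_gap: 0.754
gripper_force: 35.5
```

```bash
python3 -m creep '[{"slide":[0,0,0.6],"angular":[0,0,0],"claw":-0.1},{"slide":[0,0,0.6],"angular":[0,0,0],"claw":-0.1},{"slide":[0,0,0.4],"angular":[0,0,0],"claw":-0.1},{"slide":[0,0,0],"angular":[0,0,0],"claw":-0.1},{"slide":[0,0,0],"angular":[0,0,0],"claw":-0.1}]'; python3 -m creep '[{"slide":[0,0,0.3],"angular":[0,0,0],"claw":-0.1},{"slide":[0,0,0.2],"angular":[0,0,0],"claw":-0.1},{"slide":[0,0,0],"angular":[0,0,0],"claw":-0.1},{"slide":[0,0,0],"angular":[0,0,0],"claw":-0.1}]'
```

```text
t: 9.63
tcp_pos: [0.6764, 0.0936, 0.107]
tool_rot: [0.001, 1.0, -0.0, -0.0]
force: [0.6, 0.1, -2.2]
finger_gap: 0.754
gripper_force: 35.4
t: 9.97
tcp_pos: [0.6763, 0.0937, 0.1018]
tool_rot: [0.001, 1.0, -0.0, -0.0]
force: [0.1, -0.3, -2.1]
finger_gap: 0.759
gripper_force: 35.5
```

```bash
python3 -m creep '[{"slide":[0,0,0.2],"angular":[0,0,0],"claw":-0.1},{"slide":[0,0,0.1],"angular":[0,0,0],"claw":-0.1},{"slide":[0,0,0],"angular":[0,0,0],"claw":-0.1},{"slide":[0,0,0],"angular":[0,0,0],"claw":-0.1}]'; python3 -m creep '[{"slide":[0,0,0.1],"angular":[0,0,0],"claw":-0.1},{"slide":[0,0,0.1],"angular":[0,0,0],"claw":-0.1},{"slide":[0,0,0],"angular":[0,0,0],"claw":-0.1},{"slide":[0,0,0],"angular":[0,0,0],"claw":-0.1}]'
```

```text
t: 10.3
tcp_pos: [0.6766, 0.0937, 0.0993]
tool_rot: [0.001, 1.0, -0.0, 0.0]
force: [-0.3, 0.1, 0.9]
finger_gap: 0.752
gripper_force: 35.7
t: 10.63
tcp_pos: [0.6766, 0.0938, 0.0973]
tool_rot: [0.001, 1.0, -0.0, 0.0]
force: [-0.7, 0.3, 1.4]
finger_gap: 0.753
gripper_force: 35.8
```

```bash
python3 -m creep '[{"slide":[0,0,0],"angular":[0,0,0],"claw":0.6},{"slide":[0,0,0],"angular":[0,0,0],"claw":0.8},{"slide":[0,0,0],"angular":[0,0,0],"claw":1},{"slide":[0,0,0],"angular":[0,0,0],"claw":1},{"slide":[0,0,-1.5],"angular":[0,0,0],"claw":1},{"slide":[0,0,-3],"angular":[0,0,0],"claw":1},{"slide":[0,0,-4],"angular":[0,0,0],"claw":1},{"slide":[0,0,-4],"angular":[0,0,0],"claw":1},{"slide":[1,-3.5,-1],"angular":[0,0,0],"claw":1},{"slide":[1,-3.8,0],"angular":[0,0,0],"claw":1}]' && python3 -m creep '[{"slide":[1,-3.8,0],"angular":[0,0,0],"claw":1},{"slide":[1,-3.8,0],"angular":[0,0,0],"claw":1},{"slide":[1,-3.8,0],"angular":[0,0,0],"claw":1},{"slide":[1,-3.8,0],"angular":[0,0,0],"claw":1},{"slide":[1,-3.8,0],"angular":[0,0,0],"claw":1},{"slide":[1,-3.8,0],"angular":[0,0,0],"claw":1},{"slide":[1,-3.8,0],"angular":[0,0,0],"claw":1},{"slide":[1,-3.8,0],"angular":[0,0,0],"claw":1},{"slide":[1.2,-3.7,0],"angular":[0,0,0],"claw":1},{"slide":[1.2,-3.5,0],"angular":[0,0,0],"claw":1}]';  python3 -m creep '[{"slide":[0,0,0],"angular":[0,0,0],"claw":1},{"slide":[0,0,0],"angular":[0,0,0],"claw":1}]'
cat >> h.py <<'E'
def wcups(f,tgt):
    s=manip.sense();c=cam("wrist",s);i=viewer.snapshot("wrist");cv2.imwrite(f,i);print("tcp",s["tcp_pos"].round(4),s["tool_rot"].round(3))
    for k in masks(i,(2,100,30),(9,255,255),800):
        e=cv2.fitEllipse(k);p=pt(c,cen(k),.033)[0]
        if np.hypot(*(p[:2]-tgt))<.2: print(np.round(cen(k)),cv2.contourArea(k),"centroid@.033",p[:2].round(4),"box",cv2.boundingRect(k),"delta cm tool",((p-s["tcp_pos"])[:2]*[-100,100]).round(2))
def tcups():
    c=cam("top");i=viewer.snapshot("top")
    for k in masks(i,(2,100,30),(9,255,255),120):
        p=pt(c,cen(k),.033)[0]
        if .2<p[0]<.85 and p[1]>-.6: print("top",np.round(cen(k)),cv2.contourArea(k),p[:2].round(4))
    return i
E
python3 -c "
from h import *
tcups();wcups('pics/w3.png',(.55,-.356))"
```

```text
t: 11.47
tcp_pos: [0.6593, 0.022, 0.2375]
tool_rot: [-0.002, 1.0, -0.001, 0.006]
force: [0.5, -0.9, 0.1]
finger_gap: 1.001
gripper_force: 0.0
t: 12.3
tcp_pos: [0.5508, -0.3572, 0.232]
tool_rot: [0.001, 1.0, -0.0, 0.0]
force: [1.2, -0.2, 0.2]
finger_gap: 0.996
gripper_force: 0.0
t: 12.47
tcp_pos: [0.5506, -0.3573, 0.2318]
tool_rot: [0.003, 1.0, 0.0, 0.0]
force: [0.5, 0.9, 0.1]
finger_gap: 1.001
gripper_force: 0.0
top [298. 176.] 297.0 [0.6909 0.0947]
tcp [ 0.5511 -0.3555  0.2317] [ 0.002  1.     0.001 -0.   ]
[325. 174.] 3361.0 centroid@.033 [ 0.5528 -0.3532] box (293, 140, 65, 70) delta cm tool [-0.17  0.23]
[456.  60.] 2986.5 centroid@.033 [ 0.4455 -0.2313] box (426, 27, 59, 69) delta cm tool [10.56 12.42]
[455. 190.] 1125.5 centroid@.033 [ 0.5696 -0.2197] box (424, 159, 52, 53) delta cm tool [-1.85 13.58]
[441. 296.] 970.0 centroid@.033 [ 0.6929 -0.2221] box (417, 258, 44, 88) delta cm tool [-14.18  13.34]
[416.  72.] 863.0 centroid@.033 [ 0.4553 -0.2674] box (402, 26, 49, 76) delta cm tool [9.57 8.81]
```

```bash
python3 -m creep '[{"slide":[0,0.2,3],"angular":[0,0,0],"claw":1},{"slide":[0,0,3.5],"angular":[0,0,0],"claw":1},{"slide":[0,0,3.5],"angular":[0,0,0],"claw":1},{"slide":[0,0,3.5],"angular":[0,0,0],"claw":1},{"slide":[0,0,2.5],"angular":[0,0,0],"claw":1},{"slide":[0,0,2],"angular":[0,0,0],"claw":1},{"slide":[0,0,1.5],"angular":[0,0,0],"claw":1},{"slide":[0,0,0],"angular":[0,0,0],"claw":1},{"slide":[0,0,0],"angular":[0,0,0],"claw":1}]' 30 && python3 -m creep '[{"slide":[0,0,0],"angular":[0,0,0],"claw":-0.1},{"slide":[0,0,0],"angular":[0,0,0],"claw":-0.1},{"slide":[0,0,0],"angular":[0,0,0],"claw":-0.1},{"slide":[0,0,0],"angular":[0,0,0],"claw":-0.1},{"slide":[0,0,0],"angular":[0,0,0],"claw":-0.1}]' 30
```

```text
t: 13.32
tcp_pos: [0.5519, -0.3509, 0.0364]
tool_rot: [-0.0, 1.0, 0.001, -0.001]
force: [0.3, -0.5, 0.0]
finger_gap: 1.0
gripper_force: 0.0
t: 13.73
tcp_pos: [0.5528, -0.3532, 0.0391]
tool_rot: [0.001, 1.0, -0.001, 0.001]
force: [1.6, 3.5, 5.8]
finger_gap: 0.76
gripper_force: 34.5
```

```bash
python3 -m creep '[{"slide":[0,0,-3],"angular":[0,0,0],"claw":-0.1},{"slide":[0,0,-4],"angular":[0,0,0],"claw":-0.1},{"slide":[0,0,-4],"angular":[0,0,0],"claw":-0.1},{"slide":[0,0,-4],"angular":[0,0,0],"claw":-0.1},{"slide":[-1.3,3.4,0],"angular":[0,0,0],"claw":-0.1},{"slide":[-1.3,3.4,0],"angular":[0,0,0],"claw":-0.1},{"slide":[-1.3,3.4,0],"angular":[0,0,0],"claw":-0.1},{"slide":[-1.3,3.4,0],"angular":[0,0,0],"claw":-0.1},{"slide":[-1.3,3.4,0],"angular":[0,0,0],"claw":-0.1},{"slide":[-1.3,3.4,0],"angular":[0,0,0],"claw":-0.1}]' && python3 -m creep '[{"slide":[-1.3,3.4,0],"angular":[0,0,0],"claw":-0.1},{"slide":[-1.3,3.4,0],"angular":[0,0,0],"claw":-0.1},{"slide":[-1.3,3.4,0],"angular":[0,0,0],"claw":-0.1},{"slide":[0,0,2],"angular":[0,0,0],"claw":-0.1},{"slide":[0,0,2.5],"angular":[0,0,0],"claw":-0.1},{"slide":[0,0,1.5],"angular":[0,0,0],"claw":-0.1},{"slide":[0,0,1],"angular":[0,0,0],"claw":-0.1},{"slide":[0,0,0.6],"angular":[0,0,0],"claw":-0.1},{"slide":[0,0,0],"angular":[0,0,0],"claw":-0.1},{"slide":[0,0,0],"angular":[0,0,0],"claw":-0.1}]'; python3 -m creep '[{"slide":[0,0,0.4],"angular":[0,0,0],"claw":-0.1},{"slide":[0,0,0.3],"angular":[0,0,0],"claw":-0.1},{"slide":[0,0,0],"angular":[0,0,0],"claw":-0.1},{"slide":[0,0,0],"angular":[0,0,0],"claw":-0.1}]'
```

```text
t: 14.57
tcp_pos: [0.6298, -0.1477, 0.187]
tool_rot: [0.001, 1.0, -0.0, -0.0]
force: [0.2, 0.2, -2.8]
finger_gap: 0.756
gripper_force: 35.7
t: 15.4
tcp_pos: [0.6694, -0.0477, 0.1114]
tool_rot: [0.001, 1.0, -0.0, 0.0]
force: [0.3, 0.9, -2.8]
finger_gap: 0.759
gripper_force: 35.7
t: 15.73
tcp_pos: [0.6692, -0.0473, 0.1043]
tool_rot: [0.001, 1.0, -0.0, 0.0]
force: [0.0, 0.1, -2.4]
finger_gap: 0.754
gripper_force: 35.7
```

```bash
python3 -m creep '[{"slide":[0,0,0.3],"angular":[0,0,0],"claw":-0.1},{"slide":[0,0,0.2],"angular":[0,0,0],"claw":-0.1},{"slide":[0,0,0.1],"angular":[0,0,0],"claw":-0.1},{"slide":[0,0,0],"angular":[0,0,0],"claw":-0.1},{"slide":[0,0,0],"angular":[0,0,0],"claw":-0.1}]'; python3 -m creep '[{"slide":[0,0,0.1],"angular":[0,0,0],"claw":-0.1},{"slide":[0,0,0.1],"angular":[0,0,0],"claw":-0.1},{"slide":[0,0,0.1],"angular":[0,0,0],"claw":-0.1},{"slide":[0,0,0],"angular":[0,0,0],"claw":-0.1},{"slide":[0,0,0],"angular":[0,0,0],"claw":-0.1}]'
```

```text
t: 16.15
tcp_pos: [0.6691, -0.0472, 0.0978]
tool_rot: [0.001, 1.0, 0.0, -0.0]
force: [0.5, 0.3, -2.5]
finger_gap: 0.755
gripper_force: 35.7
t: 16.57
tcp_pos: [0.6693, -0.0473, 0.0952]
tool_rot: [0.001, 1.0, -0.0, 0.0]
force: [-0.4, 0.3, -1.3]
finger_gap: 0.757
gripper_force: 35.8
```

```bash
python3 -m creep '[{"slide":[0,0,0.1],"angular":[0,0,0],"claw":-0.1},{"slide":[0,0,0.1],"angular":[0,0,0],"claw":-0.1},{"slide":[0,0,0.1],"angular":[0,0,0],"claw":-0.1},{"slide":[0,0,0],"angular":[0,0,0],"claw":-0.1},{"slide":[0,0,0],"angular":[0,0,0],"claw":-0.1}]'; python3 -m creep '[{"slide":[0,0,0],"angular":[0,0,0],"claw":0.6},{"slide":[0,0,0],"angular":[0,0,0],"claw":0.8},{"slide":[0,0,0],"angular":[0,0,0],"claw":1},{"slide":[0,0,0],"angular":[0,0,0],"claw":1},{"slide":[0,0,-1.5],"angular":[0,0,0],"claw":1},{"slide":[0,0,-3],"angular":[0,0,0],"claw":1},{"slide":[0,0,-4],"angular":[0,0,0],"claw":1},{"slide":[0,0,-4],"angular":[0,0,0],"claw":1},{"slide":[2.5,-2.2,-1],"angular":[0,0,0],"claw":1},{"slide":[2.8,-2.5,0],"angular":[0,0,0],"claw":1}]' && python3 -m creep '[{"slide":[2.8,-2.5,0],"angular":[0,0,0],"claw":1},{"slide":[2.8,-2.5,0],"angular":[0,0,0],"claw":1},{"slide":[2.8,-2.5,0],"angular":[0,0,0],"claw":1},{"slide":[2.8,-2.5,0],"angular":[0,0,0],"claw":1},{"slide":[2.8,-2.5,0],"angular":[0,0,0],"claw":1},{"slide":[2.5,-2.4,0],"angular":[0,0,0],"claw":1},{"slide":[0,0,0],"angular":[0,0,0],"claw":1},{"slide":[0,0,0],"angular":[0,0,0],"claw":1},{"slide":[0,0,0],"angular":[0,0,0],"claw":1}]'
python3 -c "
from h import *
cv2.imwrite('pics/t2.png',tcups());wcups('pics/w4.png',(.45,-.243))"
```

```text
t: 16.98
tcp_pos: [0.6693, -0.0472, 0.0923]
tool_rot: [0.001, 1.0, -0.0, 0.0]
force: [-1.2, 0.4, 1.2]
finger_gap: 0.76
gripper_force: 36.1
t: 17.82
tcp_pos: [0.6198, -0.0942, 0.2321]
tool_rot: [-0.001, 1.0, -0.002, 0.006]
force: [0.6, -1.4, -0.8]
finger_gap: 0.998
gripper_force: 0.0
t: 18.57
tcp_pos: [0.4511, -0.2429, 0.2272]
tool_rot: [0.001, 1.0, 0.0, 0.0]
force: [0.2, -0.1, -0.3]
finger_gap: 1.002
gripper_force: 0.0
top [341. 183.] 313.5 [ 0.6839 -0.0516]
top [298. 176.] 301.5 [0.691  0.0948]
tcp [ 0.4515 -0.2425  0.2272] [ 0.001  1.    -0.     0.   ]
[243.  63.] 4908.0 centroid@.033 [ 0.3484 -0.3147] box (204, 22, 81, 81) delta cm tool [10.31 -7.23]
[320. 173.] 3522.0 centroid@.033 [ 0.4513 -0.2451] box (287, 138, 67, 71) delta cm tool [ 0.02 -0.26]
[331. 290.] 966.5 centroid@.033 [ 0.5827 -0.2327] box (304, 269, 50, 38) delta cm tool [-13.12   0.98]
```

```bash
python3 -m creep '[{"slide":[0,-0.2,3],"angular":[0,0,0],"claw":1},{"slide":[0,0,3.5],"angular":[0,0,0],"claw":1},{"slide":[0,0,3.5],"angular":[0,0,0],"claw":1},{"slide":[0,0,3.5],"angular":[0,0,0],"claw":1},{"slide":[0,0,2.5],"angular":[0,0,0],"claw":1},{"slide":[0,0,2],"angular":[0,0,0],"claw":1},{"slide":[0,0,1],"angular":[0,0,0],"claw":1},{"slide":[0,0,0],"angular":[0,0,0],"claw":1},{"slide":[0,0,0],"angular":[0,0,0],"claw":1}]' 30 && python3 -m creep '[{"slide":[0,0,0],"angular":[0,0,0],"claw":-0.1},{"slide":[0,0,0],"angular":[0,0,0],"claw":-0.1},{"slide":[0,0,0],"angular":[0,0,0],"claw":-0.1},{"slide":[0,0,0],"angular":[0,0,0],"claw":-0.1},{"slide":[0,0,0],"angular":[0,0,0],"claw":-0.1}]' 30
```

```text
t: 19.42
tcp_pos: [0.4515, -0.2443, 0.0369]
tool_rot: [0.0, 1.0, 0.0, -0.0]
force: [-0.1, -0.1, 0.5]
finger_gap: 1.001
gripper_force: 0.0
t: 19.83
tcp_pos: [0.4517, -0.2452, 0.0388]
tool_rot: [0.001, 1.0, -0.001, 0.001]
force: [1.6, 1.7, 6.7]
finger_gap: 0.762
gripper_force: 33.5
```

```bash
python3 -m creep '[{"slide":[0,0,-3],"angular":[0,0,0],"claw":-0.1},{"slide":[0,0,-4],"angular":[0,0,0],"claw":-0.1},{"slide":[0,0,-4],"angular":[0,0,0],"claw":-0.1},{"slide":[0,0,-4],"angular":[0,0,0],"claw":-0.1},{"slide":[-1.3,3.8,0],"angular":[0,0,0],"claw":-0.1},{"slide":[-1.3,3.8,0],"angular":[0,0,0],"claw":-0.1},{"slide":[-1.3,3.8,0],"angular":[0,0,0],"claw":-0.1},{"slide":[-1.3,3.8,0],"angular":[0,0,0],"claw":-0.1},{"slide":[-1.3,3.8,0],"angular":[0,0,0],"claw":-0.1},{"slide":[-1.3,3.8,0],"angular":[0,0,0],"claw":-0.1}]' && python3 -m creep '[{"slide":[-1.2,3.8,0],"angular":[0,0,0],"claw":-0.1},{"slide":[-1.2,3.8,0],"angular":[0,0,0],"claw":-0.1},{"slide":[-1.2,3.8,0],"angular":[0,0,0],"claw":-0.1},{"slide":[0,0,2],"angular":[0,0,0],"claw":-0.1},{"slide":[0,0,2.5],"angular":[0,0,0],"claw":-0.1},{"slide":[0,0,2],"angular":[0,0,0],"claw":-0.1},{"slide":[0,0,1.3],"angular":[0,0,0],"claw":-0.1},{"slide":[0,0,0.6],"angular":[0,0,0],"claw":-0.1},{"slide":[0,0,0],"angular":[0,0,0],"claw":-0.1},{"slide":[0,0,0],"angular":[0,0,0],"claw":-0.1}]'; python3 -m creep '[{"slide":[0,0,0.3],"angular":[0,0,0],"claw":-0.1},{"slide":[0,0,0.2],"angular":[0,0,0],"claw":-0.1},{"slide":[0,0,0],"angular":[0,0,0],"claw":-0.1},{"slide":[0,0,0],"angular":[0,0,0],"claw":-0.1}]'
```

```text
t: 20.67
tcp_pos: [0.5291, -0.0152, 0.1876]
tool_rot: [0.001, 1.0, -0.0, 0.0]
force: [-0.5, -0.9, -3.4]
finger_gap: 0.757
gripper_force: 36.2
t: 21.5
tcp_pos: [0.5656, 0.0968, 0.1034]
tool_rot: [0.001, 1.0, -0.0, 0.0]
force: [-0.5, 0.7, -2.6]
finger_gap: 0.76
gripper_force: 36.2
t: 21.83
tcp_pos: [0.5656, 0.0968, 0.0985]
tool_rot: [0.001, 1.0, -0.0, 0.0]
force: [0.6, -0.1, -2.8]
finger_gap: 0.762
gripper_force: 36.2
```

```bash
python3 -m creep '[{"slide":[0,0,0.2],"angular":[0,0,0],"claw":-0.1},{"slide":[0,0,0.2],"angular":[0,0,0],"claw":-0.1},{"slide":[0,0,0.1],"angular":[0,0,0],"claw":-0.1},{"slide":[0,0,0],"angular":[0,0,0],"claw":-0.1},{"slide":[0,0,0],"angular":[0,0,0],"claw":-0.1}]'; python3 -m creep '[{"slide":[0,0,0.1],"angular":[0,0,0],"claw":-0.1},{"slide":[0,0,0.1],"angular":[0,0,0],"claw":-0.1},{"slide":[0,0,0],"angular":[0,0,0],"claw":-0.1},{"slide":[0,0,0],"angular":[0,0,0],"claw":-0.1}]'
```

```text
t: 22.25
tcp_pos: [0.5655, 0.0969, 0.093]
tool_rot: [0.001, 1.0, -0.0, 0.0]
force: [-0.7, -0.4, -2.5]
finger_gap: 0.76
gripper_force: 36.2
t: 22.58
tcp_pos: [0.5655, 0.097, 0.0912]
tool_rot: [0.001, 1.0, -0.0, 0.0]
force: [0.3, -0.3, 1.0]
finger_gap: 0.761
gripper_force: 36.4
```

```bash
python3 -m creep '[{"slide":[0,0,0.1],"angular":[0,0,0],"claw":-0.1},{"slide":[0,0,0],"angular":[0,0,0],"claw":-0.1},{"slide":[0,0,0],"angular":[0,0,0],"claw":0.6},{"slide":[0,0,0],"angular":[0,0,0],"claw":0.8},{"slide":[0,0,0],"angular":[0,0,0],"claw":1},{"slide":[0,0,0],"angular":[0,0,0],"claw":1},{"slide":[0,0,-1.5],"angular":[0,0,0],"claw":1},{"slide":[0,0,-3],"angular":[0,0,0],"claw":1},{"slide":[0,0,-4],"angular":[0,0,0],"claw":1},{"slide":[0,0,-4],"angular":[0,0,0],"claw":1}]' && python3 -m creep '[{"slide":[1.8,-3.3,-1],"angular":[0,0,0],"claw":1},{"slide":[1.8,-3.4,0],"angular":[0,0,0],"claw":1},{"slide":[1.8,-3.4,0],"angular":[0,0,0],"claw":1},{"slide":[1.8,-3.4,0],"angular":[0,0,0],"claw":1},{"slide":[1.8,-3.4,0],"angular":[0,0,0],"claw":1},{"slide":[1.8,-3.4,0],"angular":[0,0,0],"claw":1},{"slide":[1.8,-3.4,0],"angular":[0,0,0],"claw":1},{"slide":[1.8,-3.4,0],"angular":[0,0,0],"claw":1}]'; python3 -m creep '[{"slide":[1.8,-3.4,0],"angular":[0,0,0],"claw":1},{"slide":[1.8,-3.4,0],"angular":[0,0,0],"claw":1},{"slide":[1.8,-3.4,0],"angular":[0,0,0],"claw":1},{"slide":[1.8,-3.4,0],"angular":[0,0,0],"claw":1},{"slide":[0,0,0],"angular":[0,0,0],"claw":1},{"slide":[0,0,0],"angular":[0,0,0],"claw":1},{"slide":[0,0,0],"angular":[0,0,0],"claw":1}]'
python3 -c "
from h import *
cv2.imwrite('pics/t3.png',tcups());wcups('pics/w5.png',(.35,-.312))"
```

```text
t: 23.42
tcp_pos: [0.5644, 0.0969, 0.2153]
tool_rot: [0.001, 1.0, 0.0, -0.002]
force: [1.2, -0.5, 0.1]
finger_gap: 0.998
gripper_force: 0.0
t: 24.08
tcp_pos: [0.4198, -0.1751, 0.2252]
tool_rot: [0.001, 1.0, -0.0, 0.0]
force: [0.4, -0.7, -0.6]
finger_gap: 1.001
gripper_force: 0.0
t: 24.67
tcp_pos: [0.3484, -0.3091, 0.2248]
tool_rot: [0.001, 1.0, 0.001, -0.0]
force: [-0.4, -0.2, -0.2]
finger_gap: 1.001
gripper_force: 0.0
top [298. 177.] 294.0 [0.6898 0.0944]
top [293. 210.] 287.0 [0.5724 0.0983]
top [339. 183.] 207.5 [ 0.6836 -0.0462]
tcp [ 0.3487 -0.3084  0.2248] [ 0.001  1.     0.001 -0.   ]
[318. 178.] 3570.5 centroid@.033 [ 0.3527 -0.3123] box (285, 143, 68, 71) delta cm tool [-0.4  -0.39]
[350. 333.] 1433.0 centroid@.033 [ 0.5339 -0.2765] box (271, 313, 132, 38) delta cm tool [-18.52   3.19]
```

```bash
python3 -m creep '[{"slide":[-0.3,-0.3,3],"angular":[0,0,0],"claw":1},{"slide":[0,0,3.5],"angular":[0,0,0],"claw":1},{"slide":[0,0,3.5],"angular":[0,0,0],"claw":1},{"slide":[0,0,3.5],"angular":[0,0,0],"claw":1},{"slide":[0,0,2.5],"angular":[0,0,0],"claw":1},{"slide":[0,0,1.8],"angular":[0,0,0],"claw":1},{"slide":[0,0,1],"angular":[0,0,0],"claw":1},{"slide":[0,0,0],"angular":[0,0,0],"claw":1},{"slide":[0,0,0],"angular":[0,0,0],"claw":1}]' 30 && python3 -m creep '[{"slide":[0,0,0],"angular":[0,0,0],"claw":-0.1},{"slide":[0,0,0],"angular":[0,0,0],"claw":-0.1},{"slide":[0,0,0],"angular":[0,0,0],"claw":-0.1},{"slide":[0,0,0],"angular":[0,0,0],"claw":-0.1},{"slide":[0,0,0],"angular":[0,0,0],"claw":-0.1}]' 30
```

```text
t: 25.52
tcp_pos: [0.3522, -0.312, 0.0371]
tool_rot: [0.0, 1.0, 0.0, -0.0]
force: [-0.7, -0.4, -0.1]
finger_gap: 1.001
gripper_force: 0.0
t: 25.93
tcp_pos: [0.3523, -0.3128, 0.0387]
tool_rot: [0.001, 1.0, -0.001, 0.001]
force: [1.9, 3.0, 7.0]
finger_gap: 0.757
gripper_force: 32.8
```

```bash
python3 -m creep '[{"slide":[0,0,-3],"angular":[0,0,0],"claw":-0.1},{"slide":[0,0,-4],"angular":[0,0,0],"claw":-0.1},{"slide":[0,0,-4],"angular":[0,0,0],"claw":-0.1},{"slide":[0,0,-4],"angular":[0,0,0],"claw":-0.1},{"slide":[-2.3,3,0],"angular":[0,0,0],"claw":-0.1},{"slide":[-2.3,3,0],"angular":[0,0,0],"claw":-0.1},{"slide":[-2.3,3,0],"angular":[0,0,0],"claw":-0.1},{"slide":[-2.3,3,0],"angular":[0,0,0],"claw":-0.1},{"slide":[-2.3,3,0],"angular":[0,0,0],"claw":-0.1},{"slide":[-2.3,3,0],"angular":[0,0,0],"claw":-0.1}]' && python3 -m creep '[{"slide":[-2.3,3,0],"angular":[0,0,0],"claw":-0.1},{"slide":[-2.3,3,0],"angular":[0,0,0],"claw":-0.1},{"slide":[-2.3,3,0],"angular":[0,0,0],"claw":-0.1},{"slide":[0,0,2],"angular":[0,0,0],"claw":-0.1},{"slide":[0,0,2.5],"angular":[0,0,0],"claw":-0.1},{"slide":[0,0,2],"angular":[0,0,0],"claw":-0.1},{"slide":[0,0,1.3],"angular":[0,0,0],"claw":-0.1},{"slide":[0,0,0.6],"angular":[0,0,0],"claw":-0.1},{"slide":[0,0,0],"angular":[0,0,0],"claw":-0.1},{"slide":[0,0,0],"angular":[0,0,0],"claw":-0.1}]'; python3 -m creep '[{"slide":[0,0,0.3],"angular":[0,0,0],"claw":-0.1},{"slide":[0,0,0.3],"angular":[0,0,0],"claw":-0.1},{"slide":[0,0,0.2],"angular":[0,0,0],"claw":-0.1},{"slide":[0,0,0],"angular":[0,0,0],"claw":-0.1},{"slide":[0,0,0],"angular":[0,0,0],"claw":-0.1}]'
```

```text
t: 26.77
tcp_pos: [0.4905, -0.1313, 0.1879]
tool_rot: [0.001, 1.0, -0.0, 0.001]
force: [-0.1, -1.4, -1.6]
finger_gap: 0.759
gripper_force: 35.6
t: 27.6
tcp_pos: [0.5593, -0.0432, 0.1036]
tool_rot: [0.001, 1.0, -0.0, 0.0]
force: [0.4, -0.2, -2.0]
finger_gap: 0.76
gripper_force: 35.6
t: 28.02
tcp_pos: [0.5592, -0.0431, 0.0951]
tool_rot: [0.001, 1.0, -0.0, 0.0]
force: [-0.2, 0.5, -2.0]
finger_gap: 0.758
gripper_force: 35.6
```

```bash
python3 -m creep '[{"slide":[0,0,0.2],"angular":[0,0,0],"claw":-0.1},{"slide":[0,0,0.1],"angular":[0,0,0],"claw":-0.1},{"slide":[0,0,0.1],"angular":[0,0,0],"claw":-0.1},{"slide":[0,0,0],"angular":[0,0,0],"claw":-0.1},{"slide":[0,0,0],"angular":[0,0,0],"claw":-0.1}]'; python3 -m creep '[{"slide":[0,0,0.1],"angular":[0,0,0],"claw":-0.1},{"slide":[0,0,0.1],"angular":[0,0,0],"claw":-0.1},{"slide":[0,0,0],"angular":[0,0,0],"claw":-0.1},{"slide":[0,0,0],"angular":[0,0,0],"claw":-0.1}]'
```

```text
t: 28.43
tcp_pos: [0.5591, -0.0431, 0.0909]
tool_rot: [0.001, 1.0, 0.0, -0.0]
force: [-1.0, -0.3, -2.7]
finger_gap: 0.755
gripper_force: 35.6
t: 28.77
tcp_pos: [0.5591, -0.043, 0.0891]
tool_rot: [0.001, 1.0, -0.0, -0.0]
force: [-1.0, 0.2, 0.3]
finger_gap: 0.756
gripper_force: 35.8
```

```bash
python3 -m creep '[{"slide":[0,0,0.1],"angular":[0,0,0],"claw":-0.1},{"slide":[0,0,0],"angular":[0,0,0],"claw":-0.1},{"slide":[0,0,0],"angular":[0,0,0],"claw":0.6},{"slide":[0,0,0],"angular":[0,0,0],"claw":0.8},{"slide":[0,0,0],"angular":[0,0,0],"claw":1},{"slide":[0,0,0],"angular":[0,0,0],"claw":1},{"slide":[0,0,-1.5],"angular":[0,0,0],"claw":1},{"slide":[0,0,-3],"angular":[0,0,0],"claw":1},{"slide":[0,0,-4],"angular":[0,0,0],"claw":1},{"slide":[0,0,-4],"angular":[0,0,0],"claw":1}]' && python3 -m creep '[{"slide":[3.1,1.9,-1],"angular":[0,0,0],"claw":1},{"slide":[3.1,1.9,0],"angular":[0,0,0],"claw":1},{"slide":[3.1,1.9,0],"angular":[0,0,0],"claw":1},{"slide":[3.1,1.9,0],"angular":[0,0,0],"claw":1},{"slide":[0,0,0],"angular":[0,0,0],"claw":1},{"slide":[0,0,0],"angular":[0,0,0],"claw":1},{"slide":[0,0,0],"angular":[0,0,0],"claw":1}]'
python3 -c "
from h import *
cv2.imwrite('pics/t4.png',tcups());wcups('pics/w6.png',(.55,.02))
i=cv2.imread('pics/w6.png');c=cam('wrist')
for k in masks(i,(0,180,150),(3,255,255),20)+masks(i,(175,180,100),(180,255,255),20):
  if cv2.contourArea(k)<1500:print(cen(k),cv2.contourArea(k),pt(c,cen(k),.056))"
```

```text
t: 29.6
tcp_pos: [0.5583, -0.0428, 0.2135]
tool_rot: [0.001, 1.0, 0.0, -0.001]
force: [0.8, -0.8, 0.0]
finger_gap: 1.0
gripper_force: 0.0
t: 30.18
tcp_pos: [0.4364, 0.033, 0.2235]
tool_rot: [0.001, 1.0, -0.0, 0.001]
force: [0.3, -0.6, 0.5]
finger_gap: 0.996
gripper_force: 0.0
top [341. 183.] 303.0 [ 0.6816 -0.0513]
top [298. 177.] 291.5 [0.6888 0.0947]
top [335. 214.] 178.5 [ 0.5725 -0.0439]
tcp [0.437  0.0327 0.2234] [ 0.001  1.    -0.     0.001]
[392. 310.] 3960.5 centroid@.033 [0.5911 0.1096] box (356, 272, 77, 78) delta cm tool [-15.41   7.69]
[245. 307.] 3960.5 centroid@.033 [ 0.5875 -0.0531] box (208, 267, 70, 83) delta cm tool [-15.05  -8.57]
(263.27725856697816, 164.19626168224298) 53.5 [[ 0.42331164 -0.02122747  0.056     ]]
```

View pics/w6.png

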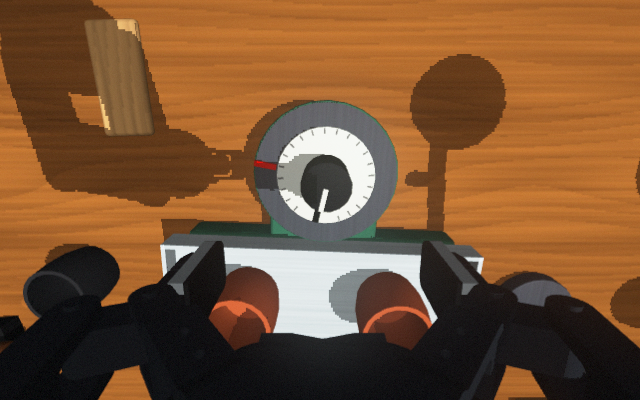

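The wrist view shows the dial centred at about (326,175), the red needle at (265,164), the zero line at (317,218) and the cups standing on the platform. Next I'll measure the angles.

```bash
cat >> h.py <<'E'
def dial(f,save=True):
    s=manip.sense();c=cam("wrist",s)
    i=viewer.snapshot("wrist") if save else cv2.imread(f)
    if save: cv2.imwrite(f,i)
    # housing ring outline (grey) -> dial axis from white dial + outer edge
    m=cv2.inRange(cv2.cvtColor(i,cv2.COLOR_BGR2HSV),(0,0,185),(180,40,255))
    P=proj(c,[[.4347,.034,.056]])[0]
    yy,xx=np.nonzero(m); ok=np.hypot(xx-P[0],yy-P[1])<75*.2234/.2234; W=pt(c,np.c_[xx[ok],yy[ok]],.056)[:,:2]
    d=np.hypot(*(W-[.4347,.034]).T); W=W[d<.056]
    hull=cv2.convexHull((W*1e5).astype(np.int32)); (cx,cy),r=cv2.minEnclosingCircle(hull); ctr=np.array([cx,cy])/1e5
    print("tcp",s["tcp_pos"].round(4),"dial ctr",ctr.round(4),"r",r/1e5)
    k=[k for k in masks(i,(0,150,60),(4,255,255),10)+masks(i,(174,150,60),(180,255,255),10)]
    for q in k:
        w=pt(c,cen(q),.056)[0,:2]-ctr
        if .04<np.hypot(*w)<.065: print("needle r",np.hypot(*w).round(4),"heading",np.degrees(np.arctan2(w[1],w[0])).round(2),cv2.contourArea(q))
    g=cv2.cvtColor(i,cv2.COLOR_BGR2GRAY).astype(np.float32); th=np.radians(np.arange(-180,180,.5)); pr=[]
    for rr in(.034,.036,.038,.040):
        q=proj(c,np.c_[ctr[0]+rr*np.cos(th),ctr[1]+rr*np.sin(th),0*th+.056]).astype(np.float32)
        pr.append(cv2.remap(g,q[:,0].reshape(1,-1),q[:,1].reshape(1,-1),cv2.INTER_LINEAR)[0])
    a=np.mean(pr[:3],0); j=np.nonzero(a<110)[0]
    for seg in np.split(j,np.nonzero(np.diff(j)>3)[0]+1):
        if len(seg): print("dark heading",np.degrees(th[seg[0]]).round(1),np.degrees(th[seg[-1]]).round(1),a[seg].min())
E
python3 - <<'E'
from h import *
dial("pics/w6.png",False)
c=cam("wrist");print("knob top pix expected",proj(c,[[.4347,.034,.098],[.4347,.034,.056]]))
E
python3 -c "
import cv2;i=cv2.imread('pics/w6.png');cv2.imwrite('pics/w6c.png',cv2.resize(i[90:250,240:410],(640,600),interpolation=cv2.INTER_CUBIC))"
```

```text
tcp [0.4371 0.0325 0.2233] dial ctr [0.4348 0.0353] r 0.045126796875
needle r 0.0565 heading -101.26 118.0
dark heading -17.5 -10.5 46.105793
knob top pix expected [[324.42967473 187.66233679]
 [324.18135963 176.35229881]]
```

View pics/w6c.png

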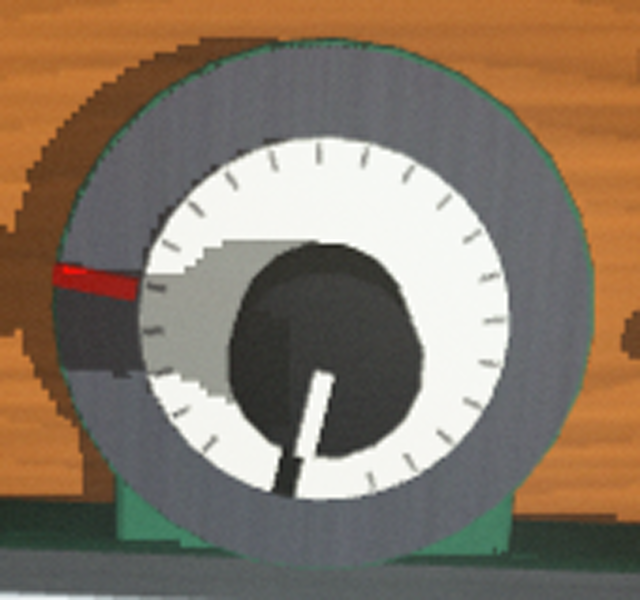

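```bash
python3 -m creep '[{"slide":[0.2,0.3,3],"angular":[0,0,0],"claw":1},{"slide":[0,0,3],"angular":[0,0,0],"claw":1},{"slide":[0,0,3],"angular":[0,0,0],"claw":1},{"slide":[0,0,2.5],"angular":[0,0,0],"claw":1},{"slide":[0,0,1.6],"angular":[0,0,0],"claw":1},{"slide":[0,0,0.8],"angular":[0,0,0],"claw":1},{"slide":[0,0,0],"angular":[0,0,0],"claw":1},{"slide":[0,0,0],"angular":[0,0,0],"claw":1}]' 30 && python3 -m creep '[{"slide":[0,0,0],"angular":[0,0,0],"claw":-0.3},{"slide":[0,0,0],"angular":[0,0,0],"claw":-0.3},{"slide":[0,0,0],"angular":[0,0,0],"claw":-0.3},{"slide":[0,0,0],"angular":[0,0,0],"claw":-0.3},{"slide":[0,0,0],"angular":[0,0,0],"claw":-0.3},{"slide":[0,0,0],"angular":[0,0,0],"claw":-0.3}]' 30
```

```text
t: 30.95
tcp_pos: [0.4341, 0.0357, 0.0838]
tool_rot: [0.001, 1.0, -0.0, 0.0]
force: [0.1, 0.1, 0.1]
finger_gap: 1.001
gripper_force: 0.0
t: 31.45
tcp_pos: [0.4339, 0.0355, 0.0852]
tool_rot: [0.0, 1.0, -0.001, 0.001]
force: [-0.8, -4.0, 6.2]
finger_gap: 0.485
gripper_force: 29.5
```

```bash
python3 -m creep '[{"slide":[0,0,0],"angular":[0,0,0.117],"claw":-0.3},{"slide":[0,0,0],"angular":[0,0,0.117],"claw":-0.3},{"slide":[0,0,0],"angular":[0,0,0.117],"claw":-0.3},{"slide":[0,0,0],"angular":[0,0,0.117],"claw":-0.3},{"slide":[0,0,0],"angular":[0,0,0.117],"claw":-0.3},{"slide":[0,0,0],"angular":[0,0,0.117],"claw":-0.3},{"slide":[0,0,0],"angular":[0,0,0.117],"claw":-0.3}]' && python3 -m creep '[{"slide":[0,0,0],"angular":[0,0,0.117],"claw":-0.3},{"slide":[0,0,0],"angular":[0,0,0.117],"claw":-0.3},{"slide":[0,0,0],"angular":[0,0,0.117],"claw":-0.3},{"slide":[0,0,0],"angular":[0,0,0.117],"claw":-0.3},{"slide":[0,0,0],"angular":[0,0,0.117],"claw":-0.3},{"slide":[0,0,0],"angular":[0,0,0.119],"claw":-0.3},{"slide":[0,0,0],"angular":[0,0,0],"claw":-0.3},{"slide":[0,0,0],"angular":[0,0,0],"claw":-0.3},{"slide":[0,0,0],"angular":[0,0,0],"claw":-0.3}]'; python3 -c "
from h import *
print(R.from_quat(manip.sense()['tool_rot']).as_matrix().round(3))"
```

```text
t: 32.03
tcp_pos: [0.4342, 0.0363, 0.0852]
tool_rot: [0.401, 0.916, 0.0, 0.001]
force: [0.5, 2.7, 6.0]
finger_gap: 0.486
gripper_force: 29.5
t: 32.78
tcp_pos: [0.4349, 0.0365, 0.0852]
tool_rot: [0.691, 0.723, 0.002, 0.001]
force: [2.3, 4.1, 5.0]
finger_gap: 0.482
gripper_force: 29.7
[[-0.046  0.999  0.004]
 [ 0.999  0.046  0.   ]
 [-0.     0.004 -1.   ]]
```

```bash
python3 -m creep '[{"slide":[0,0,0],"angular":[0,0,0],"claw":0.1},{"slide":[0,0,0],"angular":[0,0,0],"claw":0.3},{"slide":[0,0,0],"angular":[0,0,0],"claw":0.5},{"slide":[0,0,0],"angular":[0,0,0],"claw":0.5},{"slide":[0,0,-2],"angular":[0,0,0],"claw":0.5},{"slide":[0,0,-4],"angular":[0,0,0],"claw":0.8},{"slide":[0,0,-4],"angular":[0,0,0],"claw":1},{"slide":[0,0,-4],"angular":[0,0,0],"claw":1},{"slide":[0,0,0],"angular":[0,0,0],"claw":1},{"slide":[0,0,0],"angular":[0,0,0],"claw":1}]'
python3 -c "
from h import *
dial('pics/w7.png')
i=cv2.imread('pics/w7.png');cv2.imwrite('pics/w7c.png',cv2.resize(i[60:340,140:500],(720,560)))"
```

```text
t: 33.62
tcp_pos: [0.4345, 0.0359, 0.2262]
tool_rot: [0.691, 0.723, 0.002, 0.003]
force: [-0.7, -1.0, -0.5]
finger_gap: 1.003
gripper_force: 0.0
tcp [0.4345 0.0359 0.2262] dial ctr [0.4347 0.0352] r 0.0449354052734375
needle r 0.056 heading -101.28 93.0
dark heading -106.0 -96.5 34.70638
```

View pics/w7c.png

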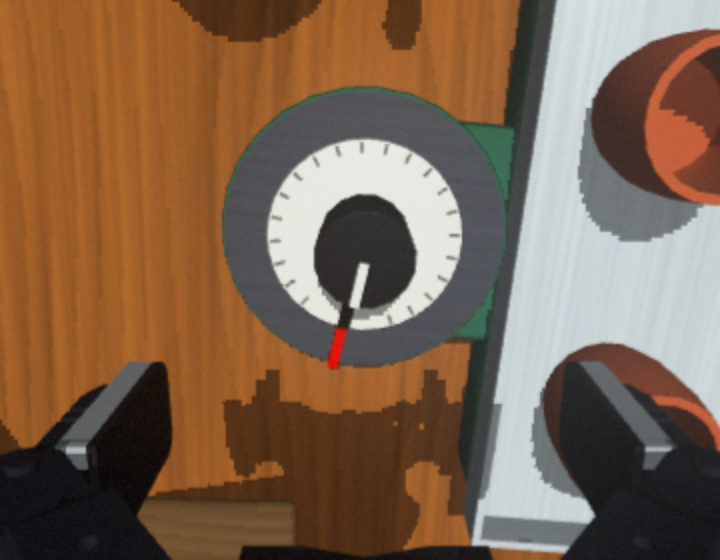

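The zero line and needle are both at heading -101.3°, so they are aligned and the cups are undisturbed. Next is the lamp.

```bash
python3 -m creep '[{"slide":[0,0,-3.5],"angular":[0,0,0],"claw":1},{"slide":[0,0,-3.5],"angular":[0,0,0],"claw":1},{"slide":[0,0,-3.5],"angular":[0,0,0],"claw":1},{"slide":[0,0,-3.5],"angular":[0,0,0],"claw":1},{"slide":[0,0,0],"angular":[0,0,0],"claw":1},{"slide":[0,0,0],"angular":[0,0,0],"claw":1}]' && python3 -m creep '[{"slide":[3.7,0.4,0],"angular":[0,0,0],"claw":1},{"slide":[3.7,0.4,0],"angular":[0,0,0],"claw":1},{"slide":[3.7,0.4,0],"angular":[0,0,0],"claw":1},{"slide":[3.7,0.4,0],"angular":[0,0,0],"claw":1},{"slide":[3.7,0.4,0],"angular":[0,0,0],"claw":1},{"slide":[3.7,0.4,0],"angular":[0,0,0],"claw":1},{"slide":[0,0,0],"angular":[0,0,0],"claw":1},{"slide":[0,0,0],"angular":[0,0,0],"claw":1},{"slide":[0,0,0],"angular":[0,0,0],"claw":1}]'
python3 -c "
from h import *
s=manip.sense();c=cam('wrist',s);i=viewer.snapshot('wrist');cv2.imwrite('pics/w8.png',i);print(s['tcp_pos'],proj(c,[[.448,.261,.304]]))"
```

```text
t: 34.17
tcp_pos: [0.4336, 0.0361, 0.3638]
tool_rot: [0.691, 0.723, 0.0, 0.0]
force: [-1.1, 0.0, -1.1]
finger_gap: 0.996
gripper_force: 0.0
t: 34.92
tcp_pos: [0.4458, 0.2584, 0.3611]
tool_rot: [0.69, 0.723, -0.003, -0.001]
force: [0.3, 0.3, 0.2]
finger_gap: 0.996
gripper_force: 0.0
[0.44582162 0.25844727 0.36112513] [[327.50262289 215.40597615]]
```

View pics/w8.png

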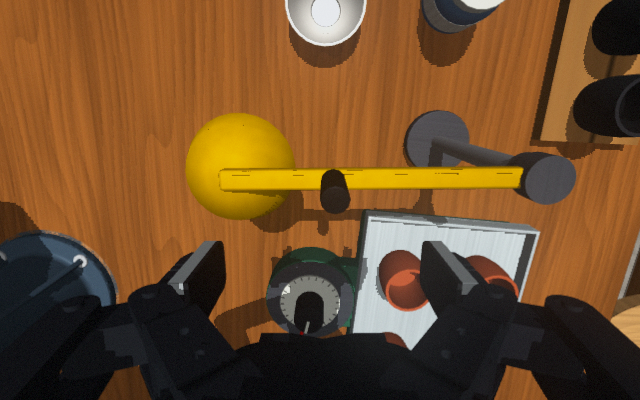

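The handle top is at (335,197), the post top at (551,180) and the shade at (240,166).

Run:
```python
from h import *
s=manip.sense();c=cam('wrist',s);h=pt(c,(335,197),.304)[0];g=pt(c,(551,180),.262)[0]
M=R.from_quat(s["tool_rot"]).as_matrix();print(h,g,np.hypot(*(h-g)[:2]),"delta cm",(M.T@(np.r_[h[:2],.284]-s["tcp_pos"])*100).round(2))
H=np.array([.603,.2745]) # mean of hinge estimates below
H=(g[:2]*1+np.array([.6013,.2767]))/2;print("H",H)
d=h[:2]-H;a0=np.arctan2(-d[0],-d[1]);r=.155;print("a0",a0)
a=np.linspace(a0,-.042+.03,17);P=H-r*np.c_[np.sin(a),np.cos(a)];D=np.diff(P,axis=0);T=np.c_[D,0*D[:,0]]@M*100
print(P[-1],"head end",H-.235*np.array([np.sin(a[-1]),np.cos(a[-1])]));print(T[:,:2].round(2).tolist())
```

```text
[0.45226262 0.27179374 0.304     ] [0.60562008 0.27944591 0.262     ] 0.15354825714863243 delta cm [1.37 0.71 7.78]
H [0.60346004 0.27807296]
a0 1.5292902258672625
[0.60532    0.12308412] head end [0.60627997 0.04308988]
[[-1.49, 0.07], [-1.48, 0.21], [-1.45, 0.35], [-1.41, 0.49], [-1.36, 0.62], [-1.29, 0.75], [-1.21, 0.87], [-1.12, 0.98], [-1.02, 1.09], [-0.91, 1.18], [-0.8, 1.26], [-0.67, 1.33], [-0.54, 1.39], [-0.4, 1.44], [-0.26, 1.47], [-0.12, 1.49]]
```

```bash
python3 -m creep '[{"slide":[1.4,0.7,1],"angular":[0,0,0],"claw":1},{"slide":[0,0,2.2],"angular":[0,0,0],"claw":1},{"slide":[0,0,2.3],"angular":[0,0,0],"claw":1},{"slide":[0,0,2],"angular":[0,0,0],"claw":1},{"slide":[0,0,0],"angular":[0,0,0],"claw":1}]' 20 && python3 -m creep '[{"slide":[0,0,0],"angular":[0,0,0],"claw":-0.8},{"slide":[0,0,0],"angular":[0,0,0],"claw":-0.8},{"slide":[0,0,0],"angular":[0,0,0],"claw":-0.8},{"slide":[0,0,0],"angular":[0,0,0],"claw":-0.8},{"slide":[0,0,0],"angular":[0,0,0],"claw":-0.8},{"slide":[0,0,0],"angular":[0,0,0],"claw":-0.8}]' 20
```

```text
t: 35.38
tcp_pos: [0.4507, 0.2707, 0.2846]
tool_rot: [0.692, 0.722, -0.005, -0.002]
force: [-0.2, -1.2, -1.3]
finger_gap: 1.001
gripper_force: 0.0
t: 35.88
tcp_pos: [0.4521, 0.2734, 0.29]
tool_rot: [0.691, 0.723, -0.001, -0.001]
force: [-4.1, -0.8, 4.9]
finger_gap: 0.205
gripper_force: 20.5
```

```bash
python3 -m creep '[{"slide":[-1.5,0.05,0],"angular":[0,0,0],"claw":-0.8},{"slide":[-1.5,0.2,0],"angular":[0,0,0],"claw":-0.8},{"slide":[-1.45,0.35,0],"angular":[0,0,0],"claw":-0.8},{"slide":[-1.4,0.5,0],"angular":[0,0,0],"claw":-0.8},{"slide":[-1.35,0.6,0],"angular":[0,0,0],"claw":-0.8},{"slide":[-1.3,0.75,0],"angular":[0,0,0],"claw":-0.8},{"slide":[-1.2,0.85,0],"angular":[0,0,0],"claw":-0.8},{"slide":[-1.1,1.0,0],"angular":[0,0,0],"claw":-0.8}]' && python3 -m creep '[{"slide":[-1.0,1.1,0],"angular":[0,0,0],"claw":-0.8},{"slide":[-0.9,1.2,0],"angular":[0,0,0],"claw":-0.8},{"slide":[-0.8,1.25,0],"angular":[0,0,0],"claw":-0.8},{"slide":[-0.65,1.35,0],"angular":[0,0,0],"claw":-0.8},{"slide":[-0.55,1.4,0],"angular":[0,0,0],"claw":-0.8},{"slide":[-0.4,1.45,0],"angular":[0,0,0],"claw":-0.8},{"slide":[-0.25,1.45,0],"angular":[0,0,0],"claw":-0.8},{"slide":[-0.1,1.45,0],"angular":[0,0,0],"claw":-0.8},{"slide":[0,0,0],"angular":[0,0,0],"claw":-0.8},{"slide":[0,0,0],"angular":[0,0,0],"claw":-0.8}]'
```

```text
t: 36.55
tcp_pos: [0.4977, 0.166, 0.2899]
tool_rot: [0.69, 0.724, -0.004, -0.002]
force: [-10.3, -5.0, 9.9]
finger_gap: 0.204
gripper_force: 21.5
t: 37.38
tcp_pos: [0.6116, 0.1226, 0.2898]
tool_rot: [0.691, 0.723, -0.001, 0.003]
force: [2.4, -7.9, 0.7]
finger_gap: 0.201
gripper_force: 20.6
```

Release straight up, then retreat and check.

```bash
python3 -m creep '[{"slide":[0,0,0],"angular":[0,0,0],"claw":-0.3},{"slide":[0,0,0],"angular":[0,0,0],"claw":0},{"slide":[0,0,0],"angular":[0,0,0],"claw":0.3},{"slide":[0,0,0],"angular":[0,0,0],"claw":0.5},{"slide":[0,0,-1.5],"angular":[0,0,0],"claw":0.5},{"slide":[0,0,-2.5],"angular":[0,0,0],"claw":0.5},{"slide":[0,0,-3.5],"angular":[0,0,0],"claw":0.5},{"slide":[0,0,-3.5],"angular":[0,0,0],"claw":0.5},{"slide":[-1,-3,0],"angular":[0,0,0],"claw":0.5},{"slide":[-1,-3.5,0],"angular":[0,0,0],"claw":0.5}]' && python3 -m creep '[{"slide":[-3,-3,0],"angular":[0,0,0],"claw":0.5},{"slide":[-4,-1,0],"angular":[0,0,0],"claw":0.5},{"slide":[-4,0,0],"angular":[0,0,0],"claw":0.5},{"slide":[-4,0,0],"angular":[0,0,0],"claw":0.5},{"slide":[-4,0,0],"angular":[0,0,0],"claw":0.5},{"slide":[-4,0,0],"angular":[0,0,0],"claw":0.5},{"slide":[-4,0,0],"angular":[0,0,0],"claw":0.5},{"slide":[-4,0,0],"angular":[0,0,0],"claw":0.5},{"slide":[0,0,0],"angular":[0,0,0],"claw":0.5},{"slide":[0,0,0],"angular":[0,0,0],"claw":0.5}]'
python3 -c "
from h import *
i=tcups();c=cam('top');print('centre pix',proj(c,[[.618,.027,.202]]))
for k in masks(i,(20,150,120),(32,255,255),60):print('yel',np.round(cen(k)),cv2.contourArea(k),pt(c,cen(k),.23))
j=viewer.snapshot('side')
cv2.imwrite('pics/end.png',np.vstack([cv2.resize(i[140:290,200:500],(600,300)),cv2.resize(j[130:280,200:500],(600,300))]))"
```

```text
t: 38.22
tcp_pos: [0.5481, 0.1032, 0.4017]
tool_rot: [0.69, 0.724, 0.003, 0.003]
force: [0.4, -0.3, -0.6]
finger_gap: 0.749
gripper_force: 0.0
t: 39.05
tcp_pos: [0.5205, -0.2097, 0.3985]
tool_rot: [0.692, 0.722, 0.0, -0.0]
force: [-0.4, 0.3, 0.4]
finger_gap: 0.748
gripper_force: 0.0
top [293. 210.] 297.0 [0.5738 0.0979]
top [339. 183.] 204.0 [ 0.6828 -0.0456]
top [335. 215.] 200.0 [ 0.572  -0.0428]
top [296. 172.] 123.0 [0.7059 0.103 ]
centre pix [[315.17608585 186.22983705]]
yel [308. 187.] 759.5 [[0.60567206 0.04485371 0.23      ]]
yel [256. 179.] 221.5 [[0.61296866 0.19918951 0.23      ]]
```

View pics/end.png

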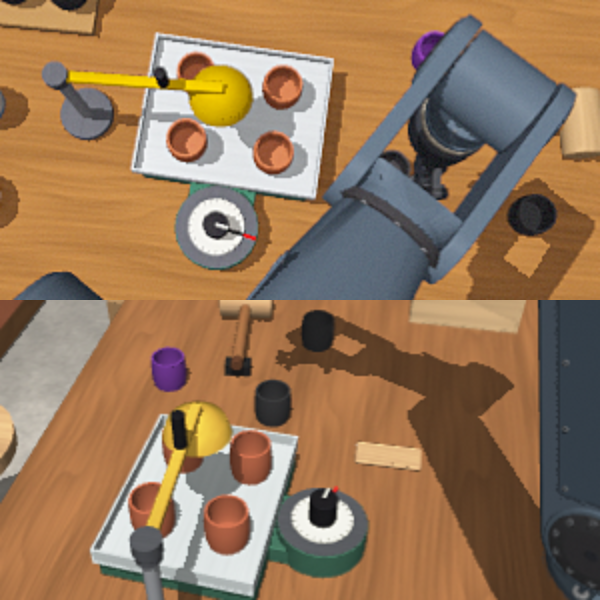

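The final view shows four upright cups on the platform, the lamp head about 20 mm from the platform centre, the needle still on the zero line, and the robot clear of everything. No red-brown cups are left on the bench.

```bash
python3 -c "
from station import ticket
print(ticket.sign_off())"
```

```text
the job is handed in; nothing more can be done
None
```

The job is handed in: all four red-brown cups stand upright on the platform, the dial's zero line meets the red needle, the lamp is back within about 20 mm of the platform's centre, and the grey cups and other bystanders were not touched; the sign-off did not report a verdict.

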